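Lay the angle bracket down on its back

ROBOT

A 6-joint arm with a two-finger parallel gripper is mounted at the origin on the work surface; the furniture and walls round the work are solid. World frame = base frame: x ahead of the robot, y to its left, z up, the work surface at z = 0. Lengths are in mm, angles in rad, forces in N, time in s.
With the tool pointing down it reaches from about 350 to 775 mm from the base axis. Payload 7.3 kg.
Tool frame: the origin (TCP) lies midway between the tips of the shut fingers; the grasp point (between the pads) lies 19 mm behind it; x points along the fingers, y is the direction in which the jaws open and shut, and the axes are right-handed (so a half turn about x gives the same grasp; the last joint's range is limited). The gripper opens to 92 mm and grips with 3 to 60 N. Pads are 19 mm wide; open, the fingers measure 130 mm over their backs; the gripper's body (75 mm by 190 mm) begins 47 mm behind the grasp point.
Start: joints at [-0.886, 0.342, 1.524, -0, 1.275, -0.146], TCP at [387.725, -354.002, 196.741] pointing down, gripper open.
Joint ranges: [-2.53, 2.53], [-0.77, 2.02], [0.04, 2.7], [-1, 4.14], [0.28, 2.66], [-3.11, 3.11]. Speed limits (rad/s): [2.57, 2.57, 3.14, 3.14, 3.14, 3.14].

INTERFACE

Orientations are given as [roll, pitch, yaw] about the fixed x, y, z axes, in that order (R = Rz(yaw) Ry(pitch) Rx(roll)).
In Python, from plant import get_obs, capture, close_job gives the robot as it stands. The module is installed in compiled form; this text tells all that it offers.
- The arm moves only by the tool send_rows, never from a script. Its argument "moves" is a list of rows, each a list of 4 numbers: the shift along the tool's x, y, z in mm, then the turn about the tool's x in degrees. In form: [[tx, ty, tz, yaw], ...]. A call has 1 to 8 rows; each row shifts and turns the commanded pose from where the row before left it, along the tool's axes as they then stand; what a row does not reach is not made up. A row lasts 1/8 s, in which the tool goes at most 62.5 mm and 10.7 degrees, less where a joint would pass 70% of its speed; a pose out of reach is approached as far as the arm can. A call with a gripper value outside its range is refused whole. "hand" is the opening, from 0 (shut) to 1 (fully open), set as the call begins (left out, the last holds). The fingers move at their own pace and stop on an object; the grip force is fixed at half the most. Time passes only in rows, so rows that do not move let the fingers close. It gives the time, the measured TCP pose, the force and the opening at its end, in the units of the state.
- get_obs(): the state, without advancing time (a new reading comes with each control period).
- capture(name): name is "scene" or "top" or "wrist"; returns a dict with "image" (480x640x3 uint8, red, green, blue), "K" (3x3 intrinsics, pixels), "position" and "attitude" of the camera in the world; the wrist camera has in their place "mount" (4x4, takes a point from camera to tool coordinates, whose origin is the TCP and whose axes are the tool frame's). Camera axes: x right, y down, z forward; pixel columns grow to the right and rows downward; lengths in mm; the calibration is good to about 2 mm. A picture is of the moment at which its call begins: read the wrist's pose just before it. There is no depth.
- close_job(): hands the job in, once; it reports no verdict.
The state is a dict: "time": time; "joint_positions": joint angles; "dq": joint speeds; "tau": joint torques, N m; "tool_pos": TCP position; "tcp_rot": TCP orientation; "contact_force": force on the tool from outside, world axes, zero at the start; "moment": the same for the moment, N m; "grip_width": finger opening in mm.
Only numpy, scipy, OpenCV 4.12 (cv2) and the standard library are available. Lean on these libraries where they do the work, as an engineer would, in place of code of your own. Each camera call takes 0.05 s, during which the arm holds its last target. There are 200 camera calls.

TASK

Without gripping or lifting it, push the upright angle bracket along the bench until its heel stands square against the near edge of the landing board. Then, with the fingertips inside its L, tip it over that edge and let it down gently, never letting it drop, so that it lies on its back on the board with its foot sticking up and its heel still close to that edge. Leave the things standing around alone and finish clear of everything.

Things in the scene. Friction and masses are not known exactly. Their poses are not given: they have to be found in the camera images.
- bracket: Loose plain aluminium L bracket, 0.2-0.41 kg, 60 wide; starts upright on the bench, heel 25-45 mm short of the board. Origin: middle of the heel (edge where back face and underside of the foot meet). z: up the upright (115 tall, 8 thick, back face at x=0). x: out of the back, to the board; the foot, 10 thick, spans x=-75..0. y: along the heel. On its back: x points down, z along the board.
- inner_corner (a point): Middle of the bracket's inner corner, where the top of the foot meets the inside of the upright (at x=-8, z=10 mm in the bracket's frame). The fingertips work in the open L above it.
- foot_end (a point): Middle of the end face of the bracket's foot (60 mm wide, 10 mm high), at x=-75, z=5 mm in the bracket's frame; push here, towards the board, to slide it.
- balance_point (a point): The bracket's centre of mass (x=-20, z=35 mm in its frame). Tipped over its heel it balances at about 29 degrees; past that it falls onto the board by itself unless a finger inside the L holds back the foot.
- board: Landing board fixed flat on the bench: 122 mm long, 104 mm wide, 5 mm thick, dark rubber with a bare aluminium strip along its near edge. Origin: middle of the near edge (the stop), at bench height. Own x: along the board, away from the bracket; own y: along the near edge; z up.
- mount: Bystander: dark round specimen mount, 30 mm across, 21 mm high, beside the board. Origin under its centre.
- plug: Bystander: round metal plug, 29 mm across, 30 mm high, at the other side of the board. Origin under its centre.
- petri: Bystander: shallow clear dish, 68 mm across, 20 mm high, beside the bracket. Origin under its centre.
- etchant: Bystander: small round bottle, 52 mm across, 105 mm high, right of the work. Origin under its centre.
Not all that is in view belongs to the job. There is more than one size of the bracket; the one meant has the size given above.

How it is judged:
By the outcome, as a careful person would: the job done as asked, in the order asked, and still so for the second after the job is handed in, with the robot touching nothing.
It also fails if it takes over 64 s, if anything falls off the work surface, if the arm or the gripper's body presses on something with over 40 N, if the wrist force passes 120 N, or if a joint passes its speed limit or range.

## Working session

There is one attempt and no reset: what is moved stays moved. The work goes in short steps, Python scripts to look and compute and a tool call to move; the robot and the scene stay as the last step left them, time stands still between calls to the robot, and variables do not carry over. Pictures are saved under pics/ and viewed, about 8 in all and at most 12, crops included, and the job is handed in when it is done.

Besides the shell and the picture viewer there is one more tool, called after "Emit:" as name(argument=value, ...), one argument or row to a line, values as JSON. send_rows: Moves the arm, as the interface text tells. Its arguments: {"type":"object","properties":{"moves":{"type":"array","items":{"type":"array","items":{"type":"number"}}},"hand":{"type":"number"}},"required":["moves"]}

```bash
mkdir -p pics
cat > h.py <<'E'
import numpy as np, cv2
from plant import get_obs, capture, close_job
from scipy.spatial.transform import Rotation as R
def snap(name, fn):
    c=capture(name); cv2.imwrite('pics/'+fn+'.png', c['image'][:,:,::-1]); np.save('pics/'+fn+'.npy', {k:v for k,v in c.items()}, allow_pickle=True); return c
def load(fn): return np.load('pics/'+fn+'.npy',allow_pickle=True).item()
E
python3 - <<'E'
from h import *
o=get_obs(); print(o)
for n in ['scene','top']:
    c=snap(n,n+'0'); print(n,c['K'],c['position'],c['attitude'])
E
```

```text
{'time': 0.0, 'joint_positions': array([-8.85992625e-01,  3.42746772e-01,  1.52507049e+00, -1.64168351e-05,
        1.27542175e+00, -1.46011028e-01]), 'dq': array([-3.27360231e-04, -2.20248258e-03, -3.94929259e-05,  1.55024265e-03,
        6.35823004e-04,  5.49376784e-04]), 'tau': array([ 5.90881828e-04, -4.31236911e+01, -2.44223017e+01,  7.19846017e-02,
        5.59301244e-02, -1.40798975e-04]), 'tool_pos': array([ 387.3969502 , -353.60273602,  196.01388111]), 'tcp_rot': array([-1.7072727 ,  1.56914989,  2.26513948]), 'contact_force': array([-0.61106806,  0.76723654,  0.65464215]), 'moment': array([-0.04241762,  0.02012335, -0.00061018]), 'grip_width': 91.64096279286713}
scene [[578.39514378   0.         323.16599528]
 [  0.         578.39514378 234.46391206]
 [  0.           0.           1.        ]] [ 503.71927943 -334.44565047  764.49562179] [-2.55265141 -0.01351914  0.03130675]
top [[490.38365134   0.         315.1668654 ]
 [  0.         490.38365134 234.05102112]
 [  0.           0.           1.        ]] [418.30252864 163.78893896 970.2975307 ] [-3.06617477 -0.0036741  -1.54507141]
```

View pics/top0.png

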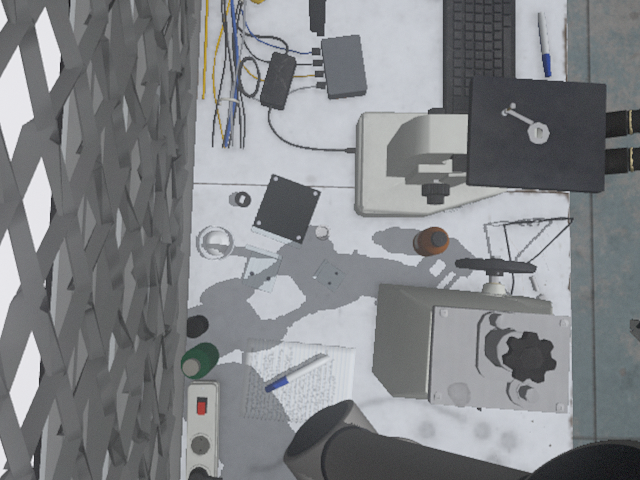

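View pics/scene0.png

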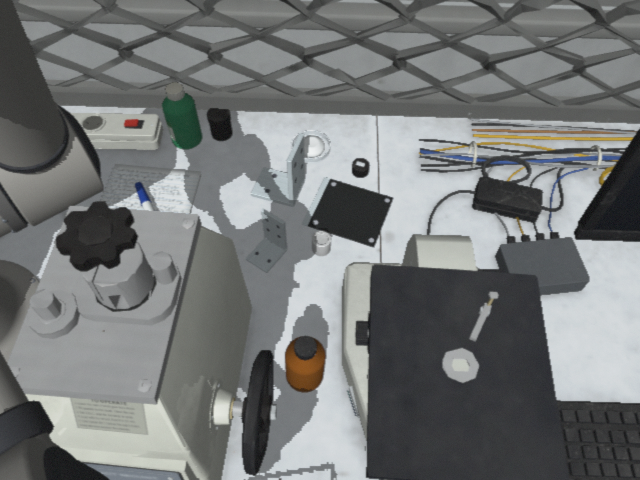

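Top view: the dark board's corners are near (275,175), (320,188), (298,242) and (253,228). The large bracket is near (262,265) and the smaller decoy near (330,275). The scene view agrees: large bracket at (285,180), board at (350,210). I'll zoom in.

```bash
cat >> h.py <<'E'
def cam(c):
    if 'mount' in c: raise 0
    return np.array(c['position']), R.from_euler('xyz',c['attitude']).as_matrix()
def ray(c,px,z):
    p,A=cam(c); px=np.atleast_2d(px).astype(float)
    d=np.c_[px,np.ones(len(px))]@np.linalg.inv(c['K']).T@A.T
    return p+d*((z-p[2])/d[:,2])[:,None]
def proj(c,X):
    p,A=cam(c); q=(np.atleast_2d(X)-p)@A@c['K'].T
    return q[:,:2]/q[:,2:]
E
python3 - <<'E'
from h import *
t=load('top0');s=load('scene0')
print(ray(t,[[275,175],[320,188],[298,242],[253,228],[431,240]],5).round())
print(ray(s,[[323,180],[392,197],[376,245],[308,222]],5).round())
a=t['image'][160:310,190:350,::-1]; b=s['image'][120:280,240:400,::-1]
a=cv2.resize(a,None,fx=5,fy=5,interpolation=cv2.INTER_CUBIC)[:600]; b=cv2.resize(b,None,fx=5,fy=5,interpolation=cv2.INTER_CUBIC)[:600]
cv2.imwrite('pics/ca.png',cv2.resize(t['image'][160:310,190:350,::-1],(640,600),interpolation=cv2.INTER_CUBIC))
cv2.imwrite('pics/cb.png',cv2.resize(s['image'][120:280,240:400,::-1],(600,600),interpolation=cv2.INTER_CUBIC))
E
```

```text
[[607. 245.   5.]
 [583. 155.   5.]
 [475. 196.   5.]
 [500. 285.   5.]
 [485. -67.   5.]]
[[494. 283.   5.]
 [610. 252.   5.]
 [581. 157.   5.]
 [473. 196.   5.]]
```

View pics/ca.png

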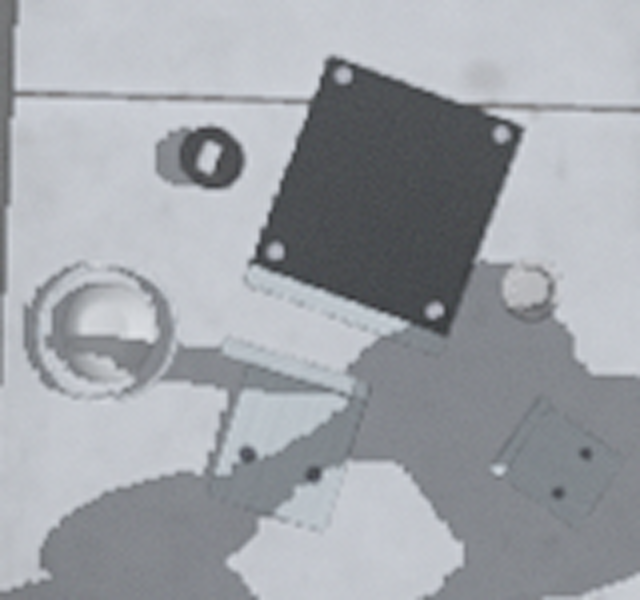

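View pics/cb.png

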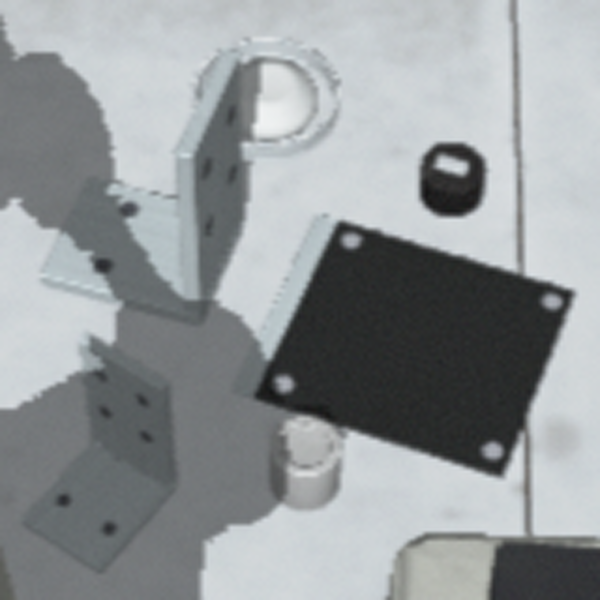

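Crop of the top view (×4, offset 190,160):
- Board's near edge runs from (245,278) to (440,350).
- Bracket's upright top runs from (224,340) to (367,385).
- Foot end corners are at (207,488) and (327,532).

Crop of the scene view (×3.75, offset 240,120):
- Foot end is at (85,178) and (43,280).
- Heel's right corner is at (205,320).

Run:
```python
from h import *
t=load('top0');s=load('scene0')
def T(l,z): return ray(t,np.array(l)/4.+[190,160],z)[:,:2].round(1).tolist()
def S(l,z): return ray(s,np.array(l)/3.75+[240,120],z)[:,:2].round(1).tolist()
print('board near edge, farR,farL T',T([[245,278],[440,350],[523,128],[333,57]],5))
print('board S L,R,farR,farL',S([[322,214],[240,390],[502,475],[575,292]],5))
print('foot end L,R T',T([[207,488],[327,532]],10)); print('S',S([[85,178],[43,278]],10))
print('upr top back L,R T',T([[228,337],[370,383]],115)); print('upr top S back near / far',S([[193,155],[243,58]],115))
print('heel R S',S([[205,320]],0), 'inner corner R T', T([[365,395]],115))
print('mount',T([[212,157]],21),S([[452,165]],21)); print('plug',T([[530,288]],30),S([[308,440]],30));print('petri',T([[100,330]],10),S([[268,97]],20))
print('decoy T',T([[540,398],[497,470],[577,530],[625,460]],[8]))
```

```text
board near edge, farR,farL T [[497.0, 288.5], [464.0, 191.3], [575.4, 153.2], [608.6, 248.7]]
board S L,R,farR,farL [[499.0, 289.9], [466.9, 191.9], [577.8, 153.3], [611.7, 250.4]]
foot end L,R T [[393.6, 302.7], [373.8, 243.6]]
S [[391.2, 302.2], [378.0, 244.5]]
upr top back L,R T [[462.0, 280.8], [443.6, 218.2]]
upr top S back near / far [[448.2, 227.2], [465.3, 279.8]]
heel R S [[449.4, 232.0]] inner corner R T [[438.3, 220.3]]
mount [[554.5, 304.6]] [[556.7, 307.6]]
plug [[493.7, 148.2]] [[496.9, 151.0]]
petri [[469.2, 357.9]] [[472.3, 345.8]]
decoy T [[441.6, 141.6], [405.9, 161.7], [377.7, 122.0], [412.4, 99.3]]
```

```bash
cat >> h.py <<'E'
def tri(c1,p1,c2,p2):
    P=[]
    for c in (c1,c2):
        p,A=cam(c); P.append(c['K']@np.c_[A.T,-A.T@p])
    X=cv2.triangulatePoints(P[0],P[1],np.array(p1,float).reshape(2,1),np.array(p2,float).reshape(2,1))
    return (X[:3]/X[3]).ravel()
E
python3 - <<'E'
from h import *
t=load('top0');s=load('scene0')
for n,a,b in [('stage1',(472,78),(538,270)),('stage2',(467,185),(370,262)),('knob',(530,357),(97,236)),('plate',(434,307),(198,217)),('wheel',(460,264),(265,352)),('etch',(437,237),(306,346)),('green',(191,367),(175,90)),('scopebase',(357,113),(470,238))]: print(n,tri(t,a,s,b).round())
o=get_obs();M=R.from_euler('xyz',o['tcp_rot']).as_matrix();print(M.round(3))
# desired yaw of tool
E
```

```text
stage1 [701. -54. 295.]
stage2 [545. -48. 291.]
knob [325. -92. 389.]
plate [374.  -3. 292.]
wheel [438. -83. 144.]
etch [484. -55.  99.]
green [251. 369. 116.]
scopebase [695.  94. 127.]
[[-0.001  0.738 -0.674]
 [ 0.001 -0.674 -0.738]
 [-1.    -0.001 -0.   ]]
```

Emit:
send_rows(
  moves=[
    [-20, 0, 0, 0],
    [-35, 0, 0, 0],
    [-35, 0, 0, 0],
    [-35, 0, 0, 0],
    [-35, 0, 0, 0],
    [-35, 0, 0, 0],
    [-25, 0, 0, 0],
    [-10, 0, 0, 0],
  ],
  hand=0.33,
)

```text
time: 1.1
tool_pos: [387.9, -354.2, 427.7]
tcp_rot: [1.431, 1.569, -0.88]
contact_force: [-0.0, 0.4, -0.8]
grip_width: 30.4
```

Run:
```python
from h import *
t=load('top0');s=load('scene0')
print(ray(t,[(185,300)],0),ray(s,[(300,112)],0)); o=get_obs();print(o)
cv2.imwrite('x.png',t['image'])
```

```text
[[355.29871922 414.13290102   0.        ]] [[446.70172173 446.99866267   0.        ]]
{'time': 1.1, 'joint_positions': array([-8.85986419e-01,  2.85542434e-01,  9.86769490e-01,  9.97786604e-06,
        1.86766658e+00, -1.46027698e-01]), 'dq': array([ 0.00027107,  0.04099657, -0.20569123, -0.00098703,  0.20405   ,
        0.00110425]), 'tau': array([ 6.18827878e-03, -4.30107629e+01, -2.65938449e+01,  7.12513877e-02,
       -2.09785276e-02, -5.25627729e-04]), 'tool_pos': array([ 387.86112768, -354.15214517,  427.70870449]), 'tcp_rot': array([ 1.43067673,  1.56918215, -0.88007539]), 'contact_force': array([-0.02434558,  0.3549689 , -0.79950143]), 'moment': array([0.0113702 , 0.04887774, 0.02248831]), 'grip_width': 30.439362796646776}
```

Emit:
send_rows(
  moves=[
    [0, -14.5, -36.5, 0],
    [0, -14.5, -36.5, 0],
    [0, -14.5, -36.5, 0],
    [0, -14.5, -36.5, 0],
    [0, -14.5, -36.5, 0],
    [0, -14.5, -36.5, 0],
    [0, -14.5, -36.5, 0],
    [0, -14.5, -36.5, 0],
  ],
)

```text
time: 2.1
tool_pos: [499.1, -58.9, 425.6]
tcp_rot: [-1.056, 1.569, 2.916]
contact_force: [0.1, -0.1, -0.1]
grip_width: 30.3
```

Emit:
send_rows(
  moves=[
    [0, -41, -20, 0],
    [0, -41, -20, 0],
    [0, -41, -20, 0],
    [0, -41, -20, 0],
    [0, -41, -20, 0],
    [0, -41, -20, 0],
    [0, -41, -20, 0],
    [0, -41, -20, 0],
  ],
)

```text
time: 3.1
tool_pos: [363.6, 280.4, 425.7]
tcp_rot: [-0.243, 1.569, -2.553]
contact_force: [0.2, -0.7, 0.2]
grip_width: 30.3
```

Emit:
send_rows(
  moves=[
    [0, 0, 0, -10],
    [0, 0, 0, -10],
    [0, 0, 0, -10],
    [0, 0, 0, -10],
    [0, 0, 0, -10],
    [0, 0, 0, -10],
    [0, 0, 0, -10],
    [0, 0, 0, -10],
  ],
)

```text
time: 4.1
tool_pos: [364.4, 279.1, 425.6]
tcp_rot: [-1.706, 1.569, -2.614]
contact_force: [0.4, -0.3, 0.6]
grip_width: 30.5
```

Emit:
send_rows(
  moves=[
    [0, 0, 0, -10],
    [0, 0, 0, -10],
    [0, 0, 0, -10],
    [0, 0, 0, -3.6],
    [0, 0, 0, 0],
  ],
)

```text
time: 4.72
tool_pos: [364.4, 279.1, 425.8]
tcp_rot: [-2.285, 1.569, -2.614]
contact_force: [-1.0, 0.8, 0.5]
grip_width: 30.3
```

Run:
```python
from h import *
o=get_obs();print(o['time'],o['tool_pos'],o['joint_positions'],o['contact_force']);M=R.from_euler('xyz',o['tcp_rot']).as_matrix();print(M.round(3))
for n in ['scene','top']: snap(n,n+'1')
t=load('top1')['image'][130:330,190:390,::-1]
s=load('scene1')['image'][60:260,200:400,::-1]
cv2.imwrite('pics/c1.png',cv2.resize(np.hstack([t,s]),(800,400)))
```

```text
4.725 [364.43219468 279.09562578 425.77532085] [ 4.86399566e-01  1.46971228e-01  1.17025747e+00 -7.67087068e-05
  1.82616791e+00 -7.55651407e-01] [-1.04519061  0.84962551  0.47595771]
[[-0.002  0.323  0.946]
 [-0.001  0.946 -0.323]
 [-1.    -0.001 -0.001]]
```

Emit:
send_rows(
  moves=[
    [40, 0, 0, 0],
    [45, 0, 0, 0],
    [45, 0, 0, 0],
    [45, 0, 0, 0],
    [45, 0, 0, 0],
    [45, 0, 0, 0],
    [45, 0, 0, 0],
    [40, 0, 0, 0],
  ],
)

```text
time: 5.82
tool_pos: [364.2, 278.9, 75.1]
tcp_rot: [-2.167, 1.57, -2.496]
contact_force: [0.6, -0.1, 0.3]
grip_width: 30.0
```

Emit:
send_rows(
  moves=[
    [25, 0, 0, 0],
    [20, 0, 0, 0],
    [15, 0, 0, 0],
    [8, 0, 0, 0],
    [0, 0, 0, 0],
  ],
)

```text
time: 6.45
tool_pos: [364.4, 279.0, 8.4]
tcp_rot: [-2.224, 1.57, -2.552]
contact_force: [0.8, 0.5, 0.1]
grip_width: 30.7
```

Run:
```python
from h import *
o=get_obs();print(o['time'],o['tool_pos'],o['contact_force'])
for n in ['scene','top']: snap(n,n+'1')
t=load('top1')['image'][130:330,190:390,::-1]
s=load('scene1')['image'][100:300,220:420,::-1]
cv2.imwrite('pics/c1.png',cv2.resize(np.hstack([t,s]),(800,400)))
```

```text
6.45 [364.40803657 279.01736054   8.39437578] [0.76934541 0.47923951 0.06652494]
```

View pics/c1.png

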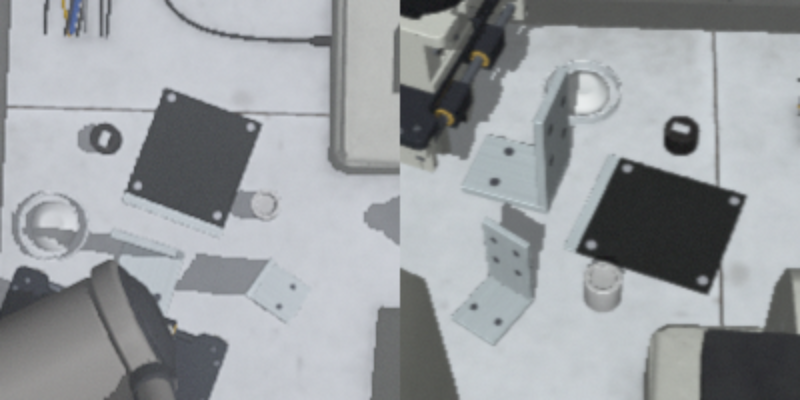

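The gripper is behind the foot end (scene panel around (430,130)), clear of the petri dish. The bracket's heel corner is at (545,211) and the board's near edge runs (615,157)–(567,247). Next I lower slightly and push.

Emit:
send_rows(
  moves=[
    [4, 0, 0, 0],
    [0, 0, 3, 0],
    [0, 0, 3, 0],
    [0, 0, 3, 0],
    [0, 0, 3, 0],
    [0, 0, 3, 0],
    [0, 0, 3, 0],
    [0, 0, 3, 0],
  ],
)

```text
time: 7.55
tool_pos: [384.7, 272.3, 4.7]
tcp_rot: [-1.21, 1.571, -1.538]
contact_force: [-0.1, 0.1, 0.5]
grip_width: 30.4
```

Emit:
send_rows(
  moves=[
    [0, 0, 2, 0],
    [0, 0, 2, 0],
    [0, 0, 2, 0],
    [0, 0, 2, 0],
    [0, 0, 2, 0],
  ],
)

```text
time: 8.18
tool_pos: [394.1, 269.1, 4.7]
tcp_rot: [-0.183, 1.571, -0.511]
contact_force: [0.1, -0.1, 0.0]
grip_width: 30.6
```

```bash
cat > look.py <<'E'
from h import *
import sys
n=sys.argv[1]
o=get_obs();print(o['time'],o['tool_pos'].round(1),o['contact_force'].round(1))
for k in ['scene','top']: snap(k,k+n)
s=load('scene'+n)['image'][115:245,235:395,::-1]
cv2.imwrite('pics/s'+n+'.png',cv2.resize(s,(640,520),interpolation=cv2.INTER_CUBIC))
E
python3 look.py 2
```

```text
8.175 [394.1 269.1   4.7] [ 0.1 -0.1  0. ]
```

View pics/s2.png

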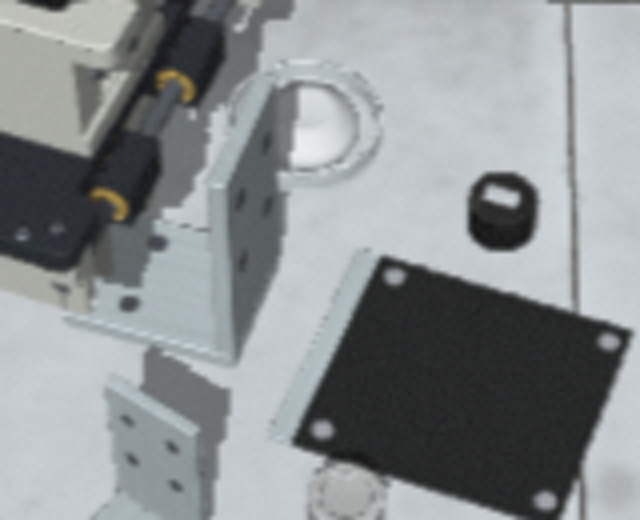

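Crop (×4, offset 235,115): heel's right corner at (233,362), near edge from (360,249) to (270,438), foot-end right corner at (65,318). I'll compute the gap.

```bash
cat > gap.py <<'E'
from h import *
import sys,ast
# args: file, edgeA, edgeB, heel, footR, back top R,back top L in 4x crop
c=load(sys.argv[1]); P=np.array(ast.literal_eval(sys.argv[2]))/4.+[235,115]
A=ray(c,P[0],5)[0,:2];B=ray(c,P[1],5)[0,:2];e=(A-B)/np.linalg.norm(A-B);n=np.array([e[1],-e[0]])
print('edge',A,B,'board yaw',np.degrees(np.arctan2(n[1],n[0])))
h=ray(c,P[2],0)[0,:2]; f=ray(c,P[3],10)[0,:2]; d=h-f
print('heel',h,'gap',-(h-B)@n,'along from R end',(h-B)@e,'foot',f,'bracket yaw',np.degrees(np.arctan2(d[1],d[0])),np.linalg.norm(d))
if len(P)>4:
    a,b=ray(c,P[4:6],115)[:,:2]; print('top back R,L gaps',[-(x-B)@n for x in (a,b)])
E
python3 gap.py scene2 '[[360,249],[270,438],[233,362],[65,318],[228,188],[277,72]]'
```

```text
edge [497.55711829 289.46166515] [464.52527402 190.82720575] board yaw -18.515261122085924
heel [447.14441534 231.60330753] gap 29.42995612350741 along from R end 33.14607680288653 foot [377.70978114 243.77791247] bracket yaw -9.9450950175458 70.49389640975792
top back R,L gaps [np.float64(25.838600142220862), np.float64(30.187332137559164)]
```

Run:
```python
from h import *
c=load('scene2');o=get_obs();M=R.from_euler('xyz',o['tcp_rot']).as_matrix();p=o['tool_pos']
print(M.round(3))
for v in [(0,0,0),(0,-15,0),(0,-34,0),(0,-34,9.5),(-66,-34,0),(-66,-95,0)]:
    print(v,proj(c,p+M@np.array(v)).round(0),(4*(proj(c,p+M@np.array(v))-[235,115])).round())
w=capture('wrist'); print(w['mount'].round(2)); cv2.imwrite('pics/w2.png',w['image'][:,:,::-1])
I=cv2.resize(c['image'][100:250,150:350,::-1],(800,600),interpolation=cv2.INTER_CUBIC)
cv2.imwrite('pics/s2b.png',np.vstack([cv2.resize(I,(400,300)),cv2.resize(w['image'][:,:,::-1],(400,300))]))
```

```text
[[ 0.     0.322  0.947]
 [ 0.     0.947 -0.322]
 [-1.     0.     0.   ]]
(0, 0, 0) [[263. 185.]] [[112. 279.]]
(0, -15, 0) [[259. 191.]] [[ 97. 305.]]
(0, -34, 0) [[255. 200.]] [[ 78. 340.]]
(0, -34, 9.5) [[260. 202.]] [[ 99. 346.]]
(-66, -34, 0) [[251. 174.]] [[ 63. 236.]]
(-66, -95, 0) [[234. 204.]] [[ -5. 354.]]
[[   0.     -0.28    0.96 -188.26]
 [   1.      0.     -0.      1.51]
 [  -0.      0.96    0.28  -75.48]
 [   0.      0.      0.      1.  ]]
```

View pics/s2b.png

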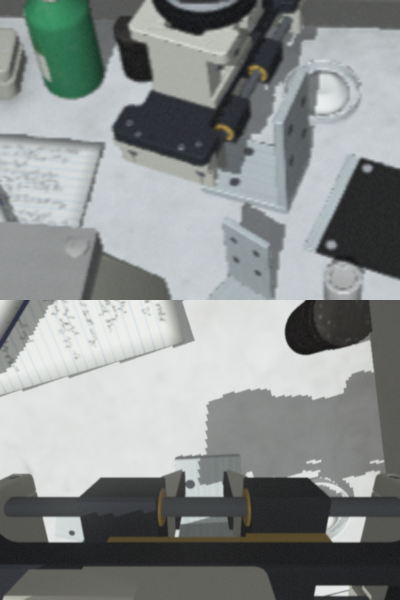

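Run:
```python
from h import *
o=get_obs();M=R.from_euler('xyz',o['tcp_rot']).as_matrix();p=o['tool_pos']
w=capture('wrist');T=np.linalg.inv(w['mount'])
def pw(X):
    q=T@np.r_[M.T@(np.array(X)-p),1]; u=w['K']@q[:3]; return (u[:2]/u[2]).round(0)
def pt(v):
    u=w['K']@(T@np.r_[v,1])[:3]; return (u[:2]/u[2]).round(0)
for X in [(392,302,10),(376,244,10)]: print('foot',pw(X))
for v in [(0,0,0),(0,15,0),(0,-15,0),(0,15,9.5),(0,15,-9.5),(0,34,-9.5),(-66,15,0),(-66,34,0)]: print(v,pt(v))
print(w['K'])
c=w['image'][220:440,180:460,::-1]; cv2.imwrite('pics/w3.png',cv2.resize(c,(780,600),interpolation=cv2.INTER_CUBIC))
```

```text
foot [378. 252.]
foot [271. 258.]
(0, 0, 0) [324. 269.]
(0, 15, 0) [350. 269.]
(0, -15, 0) [298. 269.]
(0, 15, 9.5) [349. 284.]
(0, 15, -9.5) [350. 254.]
(0, 34, -9.5) [383. 254.]
(-66, 15, 0) [360. 331.]
(-66, 34, 0) [408. 331.]
[[345.63224146   0.         326.51283157]
 [  0.         345.63224146 235.10224878]
 [  0.           0.           1.        ]]
```

View pics/w3.png

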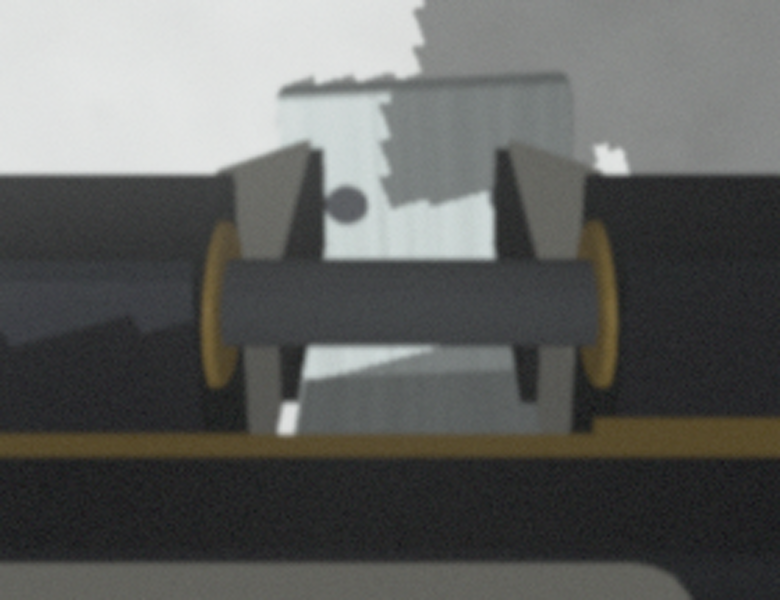

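The wrist view shows the foot's end corners at about (280,253) and (385,247) in full-image pixels, well behind the fingers. The finger ends appear above the foot, there is no force and the bracket hasn't moved. The real fingertips may sit higher than the shut-finger TCP while the hand is open, so I'll back off and test by touching down.

Emit:
send_rows(
  moves=[
    [-3, 0, -5, 0],
    [0, 0, -15, 0],
    [0, 0, -15, 0],
    [3, 0, -5, 0],
    [2, 0, 0, 0],
    [1, 0, 0, 0],
    [0, 0, 0, 0],
  ],
)

```text
time: 9.25
tool_pos: [356.4, 282.0, 1.6]
tcp_rot: [-0.683, 1.571, -1.011]
contact_force: [0.7, -0.5, 0.2]
grip_width: 30.3
```

Emit:
send_rows(
  moves=[
    [1, 0, 0, 0],
    [0, 0, 0, 0],
  ],
)

```text
time: 9.5
tool_pos: [356.2, 282.0, 0.6]
tcp_rot: [-1.146, 1.571, -1.474]
contact_force: [0.2, 0.4, -0.0]
grip_width: 30.1
```

Emit:
send_rows(
  moves=[
    [1, 0, 0, 0],
    [0, 0, 0, 0],
  ],
)

```text
time: 9.75
tool_pos: [356.1, 282.0, -0.4]
tcp_rot: [-1.716, 1.571, -2.044]
contact_force: [0.5, 0.2, -0.4]
grip_width: 30.4
```

Emit:
send_rows(
  moves=[
    [1, 0, 0, 0],
    [0, 0, 0, 0],
  ],
)

```text
time: 10.0
tool_pos: [356.0, 282.0, -1.4]
tcp_rot: [-1.769, 1.571, -2.097]
contact_force: [-0.2, -1.0, -0.4]
grip_width: 30.4
```

No contact below z=0, so the tips retract when the hand opens. I'll find the real tip height by touch.

Emit:
send_rows(
  moves=[
    [2, 0, 0, 0],
    [1, 0, 0, 0],
    [1, 0, 0, 0],
    [0, 0, 0, 0],
  ],
)

```text
time: 10.5
tool_pos: [356.1, 282.0, -5.4]
tcp_rot: [-1.891, 1.571, -2.22]
contact_force: [0.4, 0.8, 0.1]
grip_width: 30.2
```

Emit:
send_rows(
  moves=[
    [1, 0, 0, 0],
    [1, 0, 0, 0],
    [1, 0, 0, 0],
    [0, 0, 0, 0],
  ],
)

```text
time: 11.0
tool_pos: [356.0, 282.0, -8.4]
tcp_rot: [-1.858, 1.571, -2.186]
contact_force: [0.8, 0.1, -0.4]
grip_width: 30.2
```

Emit:
send_rows(
  moves=[
    [1, 0, 0, 0],
    [1, 0, 0, 0],
    [0, 0, 0, 0],
  ],
)

```text
time: 11.38
tool_pos: [356.1, 282.0, -10.4]
tcp_rot: [-1.794, 1.571, -2.122]
contact_force: [0.9, -0.6, -0.2]
grip_width: 30.6
```

Shut fingers put the tips exactly at the TCP, so I'll push with those instead.

Emit:
send_rows(
  moves=[
    [-10, 0, 0, 0],
    [-15, 0, 0, 0],
    [-15, 0, 0, 0],
    [0, 0, 0, 0],
    [0, 0, 0, 0],
  ],
  hand=0.0,
)

```text
time: 12.0
tool_pos: [356.0, 282.0, 29.6]
tcp_rot: [-1.129, 1.571, -1.457]
contact_force: [0.0, -0.2, 0.1]
grip_width: 0.0
```

Run:
```python
from h import *
print(get_obs()['tool_pos'],get_obs()['grip_width'])
w=capture('wrist'); c=w['image'][200:440,180:460,::-1]; cv2.imwrite('pics/w4.png',cv2.resize(c,(700,600),interpolation=cv2.INTER_CUBIC))
```

```text
[355.97362878 281.98251733  29.62198292] 0.01265382334530242
```

View pics/w4.png

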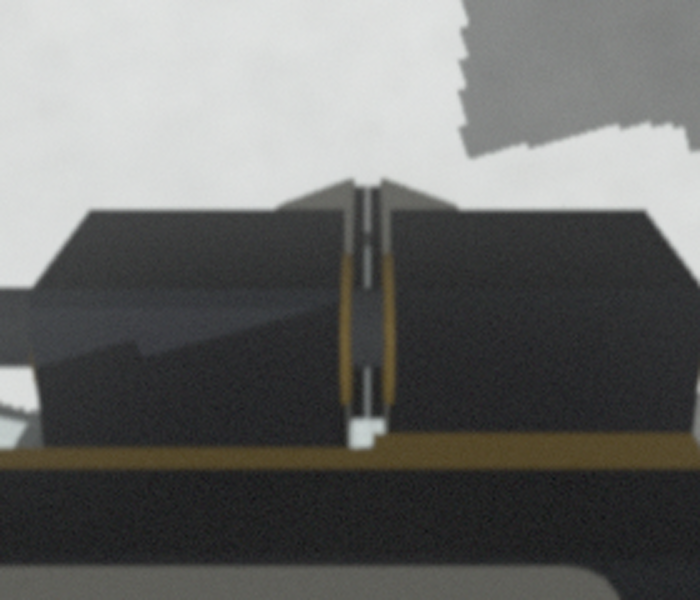

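Shut, the tips are at crop (368,180), the same row as when open. So they don't retract with opening, and both views put the real tips about 30 mm short of the reported TCP. I'll confirm by touching the bench.

Emit:
send_rows(
  moves=[
    [15, 0, 0, 0],
    [15, 0, 0, 0],
    [10, 0, 0, 0],
    [5, 0, 0, 0],
    [3, 0, 0, 0],
    [0, 0, 0, 0],
  ],
)

```text
time: 12.8
tool_pos: [356.2, 282.1, -18.3]
tcp_rot: [-0.04, 1.571, -0.368]
contact_force: [0.2, -0.1, 1.3]
grip_width: 0.1
```

Emit:
send_rows(
  moves=[
    [1, 0, 0, 0],
    [1, 0, 0, 0],
    [1, 0, 0, 0],
    [1, 0, 0, 0],
    [0, 0, 0, 0],
  ],
)

```text
time: 13.42
tool_pos: [356.1, 282.0, -22.4]
tcp_rot: [-1.528, 1.571, -1.856]
contact_force: [0.5, -0.0, -0.1]
grip_width: 0.4
```

Emit:
send_rows(
  moves=[
    [1, 0, 0, 0],
    [1, 0, 0, 0],
    [0, 0, 0, 0],
  ],
)

```text
time: 13.8
tool_pos: [356.1, 282.0, -24.4]
tcp_rot: [-1.875, 1.571, -2.203]
contact_force: [1.3, 0.3, -0.5]
grip_width: 0.2
```

Emit:
send_rows(
  moves=[
    [1, 0, 0, 0],
    [1, 0, 0, 0],
    [0, 0, 0, 0],
  ],
)

```text
time: 14.18
tool_pos: [356.1, 282.0, -26.4]
tcp_rot: [-1.587, 1.571, -1.915]
contact_force: [0.3, 0.2, 0.1]
grip_width: 0.3
```

Emit:
send_rows(
  moves=[
    [1, 0, 0, 0],
    [0, 0, 0, 0],
  ],
)

```text
time: 14.42
tool_pos: [356.1, 282.0, -27.4]
tcp_rot: [-1.584, 1.571, -1.913]
contact_force: [0.0, -0.3, 0.4]
grip_width: 0.2
```

Emit:
send_rows(
  moves=[
    [1, 0, 0, 0],
    [0, 0, 0, 0],
  ],
)

```text
time: 14.68
tool_pos: [356.1, 282.0, -28.4]
tcp_rot: [-1.854, 1.571, -2.182]
contact_force: [0.0, -0.2, 0.3]
grip_width: 0.5
```

Emit:
send_rows(
  moves=[
    [1, 0, 0, 0],
    [0, 0, 0, 0],
  ],
)

```text
time: 14.92
tool_pos: [356.1, 282.0, -29.4]
tcp_rot: [-1.631, 1.571, -1.959]
contact_force: [-0.5, 0.7, 0.7]
grip_width: 0.5
```

Emit:
send_rows(
  moves=[
    [1, 0, 0, 0],
    [0, 0, 0, 0],
  ],
)

```text
time: 15.18
tool_pos: [356.2, 282.1, -29.8]
tcp_rot: [0.556, 1.57, 0.228]
contact_force: [-0.5, -0.4, 7.6]
grip_width: 0.3
```

Emit:
send_rows(
  moves=[
    [1, 0, 0, 0],
    [0, 0, 0, 0],
  ],
)

```text
time: 15.42
tool_pos: [356.2, 282.1, -29.9]
tcp_rot: [0.623, 1.57, 0.295]
contact_force: [-4.3, -2.6, 20.5]
grip_width: 0.6
```

Emit:
send_rows(
  moves=[
    [1, 0, 0, 0],
    [0, 0, 0, 0],
  ],
)

```text
time: 15.68
tool_pos: [356.3, 282.1, -29.9]
tcp_rot: [0.66, 1.569, 0.332]
contact_force: [-6.7, -4.9, 32.8]
grip_width: 0.3
```

Emit:
send_rows(
  moves=[
    [1, 0, 0, 0],
    [0, 0, 0, 0],
  ],
)

```text
time: 15.92
tool_pos: [356.3, 282.1, -30.0]
tcp_rot: [0.673, 1.569, 0.345]
contact_force: [-9.9, -6.7, 44.2]
grip_width: 0.2
```

Contact is clear at TCP z=-29.8, so the true tips are 30 mm above the reported TCP. I'll back up and work out where the gripper body's underside is from the scene picture.

Emit:
send_rows(
  moves=[
    [-5, 0, 0, 0],
    [-2.5, 0, 0, 0],
    [0, 0, 0, 0],
  ],
)

```text
time: 16.3
tool_pos: [356.1, 282.1, -25.9]
tcp_rot: [-1.007, 1.571, -1.335]
contact_force: [-0.3, 0.8, -1.5]
grip_width: 0.2
```

Run:
```python
from h import *
print(get_obs()['tool_pos'],get_obs()['contact_force'])
c=load('scene2');p0,A=cam(c)
for px in [(252.5,195),(257.5,182.5),(258,191)]:
    d=A@np.linalg.inv(c['K'])@np.r_[px,1]
    print(px,[ (yt,(p0+d*((yt-p0[1])/d[1])).round(0)) for yt in (167,180,200,220)])
# predicted corners of body near end for different underside heights
M=np.array([[0,.322,.947],[0,.947,-.322],[-1,0,0]]);p=np.array([394.1,269.1,4.7])
for x in (-36,-66,-96): print(x,[(proj(c,p+M@np.array([x,-95,z]))[0]).round(0) for z in(-37.5,37.5)])
w=load('scene2')['image'][150:205,190:275,::-1]
# side camera view now: gripper, 1 picture
s=capture('scene')['image'][90:240,170:370,::-1]; cv2.imwrite('pics/s3.png',cv2.resize(s,(800,600),interpolation=cv2.INTER_CUBIC))
```

```text
[356.13691425 282.07932966 -25.92348082] [-0.2703835   0.75678018 -1.5147436 ]
(252.5, 195) [(167, array([396., 167., 109.])), (180, array([393., 180.,  92.])), (200, array([389., 200.,  66.])), (220, array([385., 220.,  40.]))]
(257.5, 182.5) [(167, array([406., 167., 138.])), (180, array([403., 180., 122.])), (200, array([399., 200.,  97.])), (220, array([395., 220.,  72.]))]
(258, 191) [(167, array([405., 167., 119.])), (180, array([402., 180., 102.])), (200, array([398., 200.,  76.])), (220, array([394., 220.,  51.]))]
-36 [array([214., 208.]), array([258., 223.])]
-66 [array([211., 196.]), array([257., 211.])]
-96 [array([208., 184.]), array([255., 199.])]
```

View pics/s3.png

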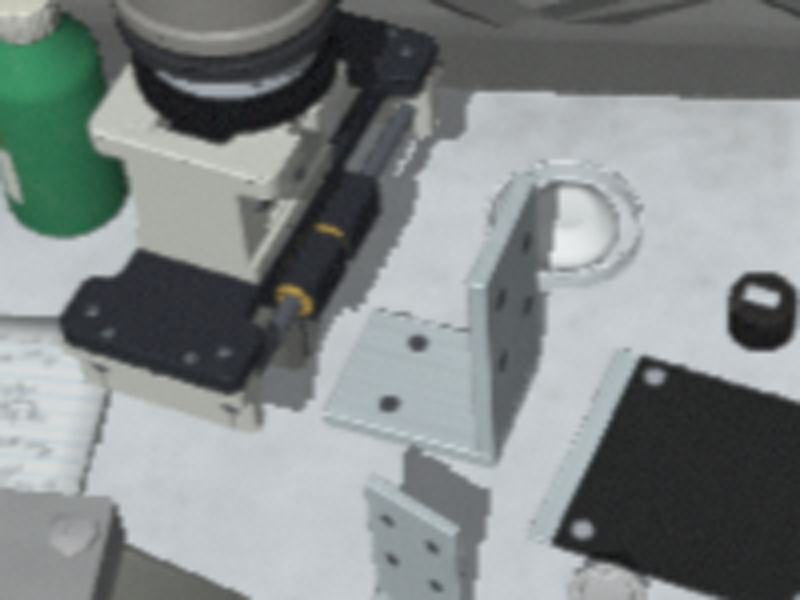

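The s3 crop (×4, offset 170,90) shows the bracket unmoved, heel corner at (493,463), with the gripper behind its foot. The body underside matches about 100 mm behind the reported TCP. That means the whole gripper sits 30 mm higher than reported, and true tip z = TCP z + 30. Now I push with the fingers 30 mm apart.

Emit:
send_rows(
  moves=[
    [0, 0, 2, 0],
    [0, 0, 3, 0],
    [0, 0, 3, 0],
    [0, 0, 3, 0],
    [0, 0, 3, 0],
    [0, 0, 3, 0],
    [0, 0, 3, 0],
    [0, 0, 0, 0],
  ],
  hand=0.33,
)

```text
time: 17.35
tool_pos: [375.1, 275.6, -25.8]
tcp_rot: [-0.518, 1.571, -0.846]
contact_force: [-1.5, 0.0, -0.1]
grip_width: 30.8
```

Emit:
send_rows(
  moves=[
    [0, 0, 2, 0],
    [0, 0, 3, 0],
    [0, 0, 3, 0],
    [0, 0, 3, 0],
    [0, 0, 3, 0],
    [0, 0, 3, 0],
    [0, 0, 3, 0],
  ],
)

```text
time: 18.23
tool_pos: [394.2, 269.1, -25.8]
tcp_rot: [-0.621, 1.571, -0.95]
contact_force: [-2.6, 1.0, 0.4]
grip_width: 30.2
```

Emit:
send_rows(
  moves=[
    [0, 0, 1, 0],
    [0, 0, 1, 0],
    [0, 0, 1, 0],
    [0, 0, 0, 0],
  ],
)

```text
time: 18.73
tool_pos: [397.0, 268.2, -25.8]
tcp_rot: [-0.05, 1.571, -0.378]
contact_force: [-2.1, 0.3, -0.2]
grip_width: 30.1
```

Emit:
send_rows(
  moves=[
    [0, 0, 1, 0],
    [0, 0, 1, 0],
    [0, 0, 0, 0],
  ],
)

```text
time: 19.1
tool_pos: [397.6, 267.9, -25.8]
tcp_rot: [-2.853, 1.569, 3.101]
contact_force: [-6.0, 4.0, 3.2]
grip_width: 30.4
```

Emit:
send_rows(
  moves=[
    [0, 0, 1, 0],
    [0, 0, 1, 0],
    [0, 0, 0, 0],
  ],
)

```text
time: 19.48
tool_pos: [397.6, 267.7, -25.9]
tcp_rot: [-2.867, 1.566, 3.087]
contact_force: [-12.6, 9.2, 6.2]
grip_width: 30.2
```

Emit:
send_rows(
  moves=[
    [0, 0, 1, 0],
    [0, 0, 0, 0],
  ],
)

```text
time: 19.73
tool_pos: [397.6, 267.6, -25.9]
tcp_rot: [-2.871, 1.564, 3.084]
contact_force: [-15.1, 11.4, 8.0]
grip_width: 30.6
```

Run:
```python
from h import *
s=snap('scene','scene4')['image'][115:240,250:395,::-1]; t=snap('top','top4')['image'][190:300,230:330,::-1]
a=cv2.resize(s,(580,500),interpolation=cv2.INTER_CUBIC)
cv2.imwrite('pics/s4.png',a)
```

```text
(no output)
```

View pics/s4.png

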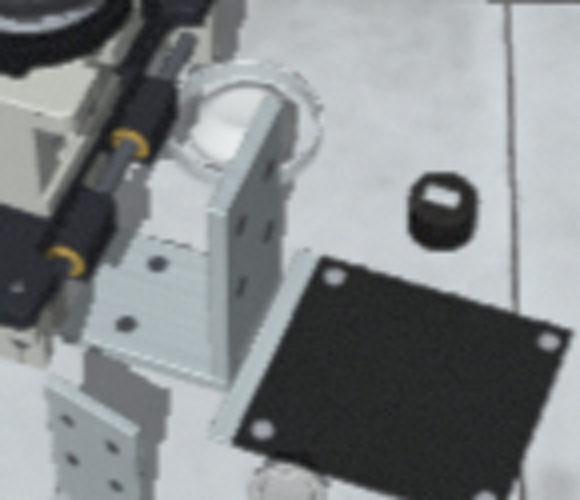

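Crop (×4, offset 250,115): the heel's right corner (228,388) lies on the near edge line (302,248)–(210,437), and the back face's left edge meets it near (282,285). Everything else is undisturbed. Numeric check:

```bash
sed -i 's/\[235,115\]/[250,115]/' gap.py; python3 gap.py scene4 '[[302,248],[210,437],[228,388],[82,343],[225,210],[285,100]]'
python3 - <<'E'
from h import *
c=load('scene4')
# predicted positions for bracket square at TCP-derived pose
d=np.array([.947,-.322,0]);y=np.array([.322,.947,0])
for lab,o in [('board-derived',np.array([481.5,240.4,0])),('tcp-derived',np.array([397.6,267.7,0])+d*84.5)]:
  print(lab,o,[(4*(proj(c,o+v)-[250,115])).round()[0] for v in (-30*y,30*y,-30*y+[0,0,115],30*y+[0,0,115],-30*y-75*d+[0,0,10])])
E
```

```text
edge [498.38628498 290.04189709] [464.50043861 191.31236796] board yaw -18.943192414356243
heel [470.33032876 219.35911719] gap 3.5906825510185096 along from R end 28.420323012417303 foot [410.28386092 232.28429392] bracket yaw -12.147729700647576 61.421807966421575
top back R,L gaps [np.float64(2.4413127579031797), np.float64(1.3379938546377588)]
board-derived [481.5 240.4   0. ] [array([231., 403.]), array([283., 294.]), array([228., 219.]), array([286., 105.]), array([ 60., 335.])]
tcp-derived [477.6215 240.491    0.    ] [array([221., 402.]), array([274., 294.]), array([218., 219.]), array([276., 105.]), array([ 50., 334.])]
```

The top gaps are 2.4 and 1.3 mm (about 1° across 60 mm) and the heel is at the edge within measurement error, so it is square and in contact. Next I check the decoy's height and tabulate the tipping path for the finger face.

```bash
cat > path.py <<'E'
import numpy as np
W=19.
def heel(th):
    a=6.3
    return np.array([-5*np.tan(th),0]) if th<np.radians(37) else np.array([0,5])-a*np.array([np.sin(th),np.cos(th)])
def pt(th,x,z):
    s,c=np.sin(th),np.cos(th); return heel(th)+[x*c+z*s,-x*s+z*c]
def F_at_height(th,Z):   # front corner on the upright at height Z
    s,c=np.sin(th),np.cos(th); h=heel(th); q=(Z-h[1]-8*s)/c
    return pt(th,-8,q)[0]
def nested(th):
    C=pt(th,-8,10); s,c=np.sin(th),np.cos(th); return C+W*s*np.array([s,c])   # F
def B_on_foot(th,u): return pt(th,-u,10)+[W,0]  # F coords
if __name__=='__main__':
    from h import *
    t=load('top0');s=load('scene0')
    print('decoy top',tri(t,np.array([540,398])/4+[190,160],s,np.array([170,385])/3.75+[240,120]).round())
    for d in (0,10,20,25,27): print(d,'F at Z60,Z55,50', [round(F_at_height(np.radians(d),z),1) for z in (60,55,50)])
    for d in (25,27,29,32,35,40,45,50): print('nest',d,nested(np.radians(d)).round(1))
    for u in (25,35,45,55):
        for d in (40,50,60,70,80,90): print('B u',u,d,B_on_foot(np.radians(d),u).round(1),end=' ')
        print()
E
python3 path.py
```

```text
decoy top [442. 143.  76.]
0 F at Z60,Z55,50 [np.float64(-8.0), np.float64(-8.0), np.float64(-8.0)]
10 F at Z60,Z55,50 [np.float64(1.6), np.float64(0.7), np.float64(-0.2)]
20 F at Z60,Z55,50 [np.float64(11.5), np.float64(9.7), np.float64(7.9)]
25 F at Z60,Z55,50 [np.float64(16.8), np.float64(14.5), np.float64(12.2)]
27 F at Z60,Z55,50 [np.float64(19.0), np.float64(16.5), np.float64(14.0)]
nest 25 [-2.  19.7]
nest 27 [-1.2 20.2]
nest 29 [-0.5 20.7]
nest 32 [ 0.7 21.3]
nest 35 [ 1.9 21.7]
nest 40 [ 4.1 22.3]
nest 45 [ 6.5 22.8]
nest 50 [ 8.8 22.9]
B u 25 40 [ 2.2 23.9] B u 25 50 [ 5.8 26.5] B u 25 60 [ 9.7 28.5] B u 25 70 [13.9 29.8] B u 25 80 [18.3 30.3] B u 25 90 [22.7 30. ] 
B u 35 40 [-5.4 30.3] B u 35 50 [-0.7 34.2] B u 35 60 [ 4.7 37.2] B u 35 70 [10.5 39.2] B u 35 80 [16.6 40.1] B u 35 90 [22.7 40. ] 
B u 45 40 [-13.1  36.8] B u 45 50 [-7.1 41.9] B u 45 60 [-0.3 45.8] B u 45 70 [ 7.1 48.6] B u 45 80 [14.8 50. ] B u 45 90 [22.7 50. ] 
B u 55 40 [-20.8  43.2] B u 55 50 [-13.5  49.5] B u 55 60 [-5.3 54.5] B u 55 70 [ 3.7 57.9] B u 55 80 [13.1 59.8] B u 55 90 [22.7 60. ]
```

Emit:
send_rows(
  moves=[
    [0, 0, -5, 0],
    [0, 0, -10, 0],
    [-16, 0, 0, 0],
    [-20, 4, 0, 0],
    [-20, 0, 0, 0],
    [0, 0, 0, 0],
  ],
)

```text
time: 20.58
tool_pos: [389.8, 275.7, 31.3]
tcp_rot: [0.702, 1.567, 0.374]
contact_force: [-0.2, 0.7, -0.6]
grip_width: 30.1
```

Emit:
send_rows(
  moves=[
    [0, 3, 6, 0],
    [0, 0, 12, 0],
    [0, 0, 13, 0],
    [0, 0, 13, 0],
    [0, 0, 12, 0],
    [0, 0, 10, 0],
    [0, 0, 6, 0],
    [0, 0, 0, 0],
  ],
)

```text
time: 21.58
tool_pos: [458.0, 254.7, 30.2]
tcp_rot: [0.079, 1.571, -0.249]
contact_force: [-0.3, -0.5, 0.6]
grip_width: 30.4
```

Emit:
send_rows(
  moves=[
    [0, 0, 1, 0],
    [0, 0, 1, 0],
    [0, 0, 1, 0],
    [0, 0, 1, 0],
    [0, 0, 1, 0],
    [0, 0, 1, 0],
    [0, 0, 1, 0],
    [0, 0, 0, 0],
  ],
)

```text
time: 22.58
tool_pos: [464.3, 252.6, 30.2]
tcp_rot: [-2.484, 1.571, -2.812]
contact_force: [-1.1, -0.3, 1.2]
grip_width: 30.2
```

```bash
cat > st.py <<'E'
from h import *
import sys
def st(n=None):
    o=get_obs();p=o['tool_pos'];d=np.array([.947,-.322]);q=p[:2]-[481.5,240.4];f=o['contact_force']
    print('t',round(o['time'],2),'F Xb',round(q@d+13.2,1),'Y',round(q@[.322,.947],1),'tipZ',round(p[2]+29.8,1),'force d,y,z',round(f[:2]@d,1),round(f[:2]@[.322,.947],1),round(f[2],1))
    return q@d+13.2
F=st()
c=snap('scene','sceneN'); c0=load('scene4')
# top edge of the upright: predicted pixels of top corners for a range of theta
from path import pt
d=np.array([.947,-.322]);y=np.array([.322,.947]);o=np.array([481.5,240.4])+3*y
def P(th,x,z,yy):
    X,Z=pt(th,x,z); return proj(c,np.r_[o+X*d+yy*y,Z])[0]
E
python3 st.py
```

```text
t 22.57 F Xb -7.0 Y 6.0 tipZ 60.0 force d,y,z -1.0 -0.6 1.2
```

```bash
cat > theta.py <<'E'
from st import *
from scipy.optimize import least_squares
import os,glob
# back-face holes: pixels in scene4 -> (y,z) on upright plane; tracked with LK through successive pictures
if not os.path.exists('trk.npy'):
    g=cv2.cvtColor(c0['image'],cv2.COLOR_RGB2GRAY); P0=np.array([[310,171],[317.2,173],[310.2,186.5],[316.7,157]],np.float32)
    np.save('trk0.npy',P0); np.save('trk.npy',P0); np.save('trkimg.npy',g)
p0,A=cam(c0); h0=np.array([481.5,240.4])-1.0*d
YZ=[]
for q in np.load('trk0.npy'):
    r=A@np.linalg.inv(c0['K'])@np.r_[q,1]; n=np.r_[d,0]; X=p0+r*((np.r_[h0,0]-p0)@n)/(r@n); YZ.append([(X[:2]-h0)@y,X[2]])
YZ=np.array(YZ)
g0=np.load('trkimg.npy');g=cv2.cvtColor(c['image'],cv2.COLOR_RGB2GRAY)
q,ok,err=cv2.calcOpticalFlowPyrLK(g0,g,np.load('trk.npy'),None,winSize=(11,11),maxLevel=2)
np.save('trk.npy',q);np.save('trkimg.npy',g)
def res(v,m):
    th,hx,dy=v; s,k=np.sin(th),np.cos(th)
    X=np.array([np.r_[h0+d*(hx+z*s)+y*(yy+dy),z*k+max(0,-hx*0)] for yy,z in YZ[m]]); return (proj(c,X)-q[m]).ravel()
m=ok.ravel()==1
r=least_squares(res,[0.2,0,0],args=(m,),loss='soft_l1')
print('YZ',YZ.round().tolist(),'ok',ok.ravel(),'err',err.ravel().round(1),'theta',np.degrees(r.x[0]).round(1),'heel dx,dy',r.x[1:].round(1),'res',np.abs(r.fun).max().round(2))
E
python3 theta.py
```

```text
t 22.62 F Xb -7.0 Y 6.0 tipZ 60.0 force d,y,z -2.1 0.1 0.4
YZ [[-16.0, 96.0], [15.0, 57.0], [-16.0, 58.0], [12.0, 98.0]] ok [1 1 1 0] err [36.3 32.5 13.7  0. ] theta -70.4 heel dx,dy [31.  50.6] res 30.88
```

Emit:
send_rows(
  moves=[
    [0, 0, 1, 0],
    [0, 0, 1, 0],
    [0, 0, 1, 0],
    [0, 0, 1, 0],
    [0, 0, 1, 0],
    [0, 0, 1, 0],
    [0, 0, 1, 0],
    [0, 0, 1, 0],
  ],
)

```text
time: 23.68
tool_pos: [472.0, 250.0, 30.2]
tcp_rot: [-0.791, 1.571, -1.119]
contact_force: [-0.9, 0.1, -0.0]
grip_width: 30.5
```

```bash
python3 theta.py
```

```text
t 23.68 F Xb 1.2 Y 6.0 tipZ 60.0 force d,y,z -0.9 -0.2 -0.0
YZ [[-16.0, 96.0], [15.0, 57.0], [-16.0, 58.0], [12.0, 98.0]] ok [1 1 1 0] err [ 3.  12.1 10.4  0. ] theta -77.6 heel dx,dy [39.3 60. ] res 30.57
```

```bash
cat > foot.py <<'E'
from h import *
from path import pt
o=get_obs();M=R.from_euler('xyz',o['tcp_rot']).as_matrix();p=o['tool_pos']
d=np.array([.947,-.322]);y=np.array([.322,.947]);O=np.array([481.5,240.4]);q=p[:2]-O;f=o['contact_force']
print('t',round(o['time'],2),'F Xb',round(q@d+13.2,1),'Y',round(q@y,1),'tipZ',round(p[2]+29.8,1),'force d,y,z',round(f[:2]@d,1),round(f[:2]@y,1),round(f[2],1))
w=capture('wrist');T=np.linalg.inv(w['mount']);np.save('pics/wl.npy',w['image'])
cv2.imwrite('pics/wl.png',w['image'][:,:,::-1])
def pw(th,x,z,yy):
    X,Z=pt(th,x,z); k=T@np.r_[M.T@(np.r_[O+X*d+(yy+q@y)*y,Z]-p),1]; u=w['K']@k[:3]; return u[:2]/u[2]
for a in range(0,95,10): print(a,'top',pw(np.radians(a),-75,10,0).round(0),'bot',pw(np.radians(a),-75,0,0).round(0), end='; ')
g=cv2.GaussianBlur(cv2.cvtColor(w['image'],cv2.COLOR_RGB2GRAY),(3,3),0).astype(float)
print()
for c in (312,326,340):
    pr=g[:,c-3:c+4].mean(1); gr=np.diff(pr); k=[(i,int(gr[i])) for i in range(1,300) if abs(gr[i])>8 and abs(gr[i])>=abs(gr[i-1]) and abs(gr[i])>=abs(gr[i+1])]
    print(c,k)
E
python3 foot.py
```

```text
t 23.73 F Xb 1.3 Y 6.1 tipZ 60.0 force d,y,z -0.1 0.2 0.6
0 top [324. 156.] bot [324. 155.]; 10 top [324. 162.] bot [324. 157.]; 20 top [324. 171.] bot [324. 163.]; 30 top [324. 186.] bot [324. 174.]; 40 top [324. 205.] bot [324. 189.]; 50 top [323. 230.] bot [323. 210.]; 60 top [323. 257.] bot [323. 236.]; 70 top [323. 287.] bot [323. 264.]; 80 top [323. 316.] bot [323. 294.]; 90 top [323. 342.] bot [323. 322.]; 
312 [(147, -23), (156, 25), (257, -22)]
326 [(146, -22), (156, 26), (257, -23)]
340 [(146, -21), (153, -8), (156, 26), (160, -8), (168, -12), (195, -9), (203, 8), (256, -22)]
```

The wrist view can track the foot's end: its top edge is at row 156, which agrees with about 10° after the known −5 px offset. I'll keep tipping.

Emit:
send_rows(
  moves=[
    [0, 0, 1, 0],
    [0, 0, 1, 0],
    [0, 0, 1, 0],
    [0, 0, 1, 0],
    [0, 0, 1, 0],
    [0, 0, 1, 0],
    [0, 0, 1, 0],
    [0, 0, 1, 0],
  ],
)

```text
time: 24.78
tool_pos: [479.6, 247.4, 30.2]
tcp_rot: [-0.603, 1.571, -0.931]
contact_force: [-0.2, -0.7, 0.6]
grip_width: 30.5
```

```bash
python3 foot.py
```

```text
t 24.77 F Xb 9.2 Y 6.0 tipZ 60.0 force d,y,z -0.0 -0.7 0.6
0 top [324. 143.] bot [324. 142.]; 10 top [324. 147.] bot [324. 143.]; 20 top [324. 156.] bot [324. 148.]; 30 top [324. 170.] bot [324. 158.]; 40 top [323. 189.] bot [324. 173.]; 50 top [323. 213.] bot [323. 194.]; 60 top [323. 241.] bot [323. 219.]; 70 top [323. 270.] bot [323. 248.]; 80 top [323. 300.] bot [323. 277.]; 90 top [323. 326.] bot [323. 306.]; 
312 [(133, -23), (148, 22), (252, -25)]
326 [(133, -24), (148, 24), (252, -26)]
340 [(133, -22), (148, 24), (158, -24), (196, 10), (201, -8), (205, 8), (209, 8), (252, -27), (298, -8)]
```

Emit:
send_rows(
  moves=[
    [0, 0, 1, 0],
    [0, 0, 1, 0],
    [0, 0, 1, 0],
    [0, 0, 1, 0],
    [0, 0, 1, 0],
    [0, 0, 1, 0],
    [0, 0, 1, 0],
    [0, 0, 0.5, 0],
  ],
)

```text
time: 25.82
tool_pos: [486.8, 245.0, 30.2]
tcp_rot: [0.116, 1.571, -0.212]
contact_force: [0.3, -0.2, 0.1]
grip_width: 30.3
```

```bash
python3 foot.py; python3 -c "
from path import *
for d in (24,25,26,27): print(d,[(z,round(F_at_height(np.radians(d),z),1)) for z in (60,50,40,30,25,21)],nested(np.radians(d)).round(1))"
```

```text
t 25.82 F Xb 16.7 Y 6.1 tipZ 60.0 force d,y,z 0.4 -0.0 0.1
0 top [324. 129.] bot [324. 129.]; 10 top [324. 133.] bot [324. 130.]; 20 top [324. 141.] bot [324. 134.]; 30 top [324. 154.] bot [324. 143.]; 40 top [323. 172.] bot [324. 157.]; 50 top [323. 196.] bot [323. 178.]; 60 top [323. 224.] bot [323. 203.]; 70 top [323. 254.] bot [323. 231.]; 80 top [323. 284.] bot [323. 261.]; 90 top [323. 311.] bot [323. 291.]; 
312 [(124, -12), (128, -10), (140, 20), (242, -20)]
326 [(120, -22), (140, 21), (165, -22), (179, 20), (186, 8), (241, -21)]
340 [(122, -21), (140, 21), (160, -22), (211, 10), (212, 10), (241, -21), (293, -8)]
24 [(60, np.float64(15.7)), (50, np.float64(11.3)), (40, np.float64(6.8)), (30, np.float64(2.4)), (25, np.float64(0.1)), (21, np.float64(-1.6))] [-2.3 19.4]
25 [(60, np.float64(16.8)), (50, np.float64(12.2)), (40, np.float64(7.5)), (30, np.float64(2.8)), (25, np.float64(0.5)), (21, np.float64(-1.4))] [-2.  19.7]
26 [(60, np.float64(17.9)), (50, np.float64(13.0)), (40, np.float64(8.2)), (30, np.float64(3.3)), (25, np.float64(0.9)), (21, np.float64(-1.1))] [-1.6 20. ]
27 [(60, np.float64(19.0)), (50, np.float64(14.0)), (40, np.float64(8.9)), (30, np.float64(3.8)), (25, np.float64(1.2)), (21, np.float64(-0.8))] [-1.2 20.2]
```

Emit:
send_rows(
  moves=[
    [0, 0, 0.5, 0],
    [0, 0, 0.5, 0],
    [5, 0, -2.4, 0],
    [5, 0, -2.4, 0],
    [5, 0, -2.4, 0],
    [5, 0, -2.4, 0],
    [0, 0, 0, 0],
  ],
)

```text
time: 26.75
tool_pos: [477.9, 247.8, 9.7]
tcp_rot: [-2.463, 1.57, -2.791]
contact_force: [0.2, -0.4, 0.1]
grip_width: 30.3
```

```bash
python3 foot.py
```

```text
t 26.75 F Xb 7.4 Y 5.8 tipZ 39.5 force d,y,z 0.3 -0.3 0.1
0 top [324. 147.] bot [324. 146.]; 10 top [324. 152.] bot [324. 148.]; 20 top [323. 162.] bot [324. 154.]; 30 top [323. 178.] bot [323. 165.]; 40 top [323. 200.] bot [323. 182.]; 50 top [323. 228.] bot [323. 206.]; 60 top [323. 260.] bot [323. 235.]; 70 top [323. 295.] bot [323. 268.]; 80 top [323. 328.] bot [323. 303.]; 90 top [323. 358.] bot [323. 336.]; 
312 [(140, -16), (149, -14), (163, 19), (167, -22), (249, 11), (267, -20)]
326 [(137, -22), (163, 20), (167, -23)]
340 [(138, -19)]
```

Emit:
send_rows(
  moves=[
    [4, 0, -1.9, 0],
    [4, 0, -1.9, 0],
    [3, 0, -1.4, 0],
    [2, 0, -0.9, 0],
    [0, 0, 0, 0],
  ],
)

```text
time: 27.42
tool_pos: [472.5, 249.8, -3.0]
tcp_rot: [-2.377, 1.57, -2.705]
contact_force: [-0.3, 0.1, 0.1]
grip_width: 30.3
```

```bash
python3 foot.py
```

```text
t 27.43 F Xb 1.7 Y 6.0 tipZ 26.8 force d,y,z -0.3 -0.0 0.1
0 top [324. 160.] bot [324. 158.]; 10 top [323. 166.] bot [324. 161.]; 20 top [323. 178.] bot [323. 168.]; 30 top [323. 197.] bot [323. 181.]; 40 top [323. 221.] bot [323. 201.]; 50 top [323. 252.] bot [323. 228.]; 60 top [322. 288.] bot [322. 260.]; 70 top [322. 325.] bot [322. 297.]; 80 top [322. 361.] bot [322. 334.]; 90 top [322. 393.] bot [322. 370.]; 
312 [(152, -20), (161, -10)]
326 [(148, -24)]
340 [(149, -16)]
```

Run:
```python
import numpy as np,cv2
g=cv2.GaussianBlur(cv2.cvtColor(np.load('pics/wl.npy'),cv2.COLOR_RGB2GRAY),(3,3),0).astype(int)
for c in (306,315,326,337,346): print(c,[int(v) for v in g[140:270:3,c-2:c+3].mean(1)])
```

```text
306 [229, 230, 229, 229, 229, 229, 230, 226, 209, 179, 133, 130, 123, 126, 130, 123, 122, 121, 121, 121, 121, 121, 120, 120, 120, 120, 120, 120, 120, 119, 120, 120, 119, 120, 120, 120, 119, 120, 120, 120, 121, 120, 120, 120]
315 [230, 229, 228, 226, 181, 144, 145, 146, 144, 142, 129, 121, 119, 123, 129, 121, 120, 120, 120, 119, 120, 119, 119, 119, 119, 119, 119, 118, 120, 119, 119, 119, 119, 119, 119, 119, 120, 119, 120, 120, 120, 119, 119, 119]
326 [230, 229, 227, 174, 145, 145, 144, 144, 143, 142, 122, 117, 117, 124, 131, 124, 123, 122, 122, 122, 122, 121, 122, 121, 120, 120, 120, 121, 121, 120, 120, 119, 120, 120, 120, 120, 120, 120, 120, 120, 120, 120, 120, 119]
337 [229, 229, 228, 185, 145, 143, 143, 143, 141, 140, 122, 119, 116, 121, 127, 119, 119, 119, 118, 118, 118, 118, 117, 117, 117, 117, 117, 117, 118, 118, 117, 117, 118, 118, 118, 118, 118, 118, 118, 118, 118, 118, 119, 119]
346 [230, 230, 230, 213, 149, 143, 143, 142, 140, 140, 122, 115, 117, 124, 131, 123, 121, 121, 121, 121, 120, 120, 120, 120, 120, 120, 119, 113, 90, 79, 85, 110, 118, 119, 119, 118, 118, 119, 119, 118, 119, 118, 118, 119]
```

Profile reads clearly: foot's bottom edge at row 169 and top edge highlight at row 182, so θ is about 25° as modelled. I'll settle into the corner in small steps.

Emit:
send_rows(
  moves=[
    [2, 0, -0.9, 0],
    [2, 0, -0.9, 0],
    [1, 0, -0.4, 0],
    [0, 0, 0, 0],
  ],
)

```text
time: 27.98
tool_pos: [470.5, 250.5, -7.9]
tcp_rot: [-2.125, 1.571, -2.453]
contact_force: [-1.4, 0.7, 0.8]
grip_width: 30.6
```

Emit:
send_rows(
  moves=[
    [0.5, 0, -0.2, 0],
    [0.5, 0, -0.2, 0],
    [0, 0, 0, 0],
  ],
)

```text
time: 28.35
tool_pos: [470.2, 250.6, -8.8]
tcp_rot: [-0.324, 1.571, -0.652]
contact_force: [-0.1, 1.2, 1.7]
grip_width: 30.2
```

```bash
sed -i '/^for c in (312/,$d' foot.py
cat >> foot.py <<'E'
for c in (315,330,346):
    pr=g[:,c-2:c+3].mean(1); r=np.arange(130,380); gr=np.diff(pr)[r]
    print(c,[(int(i),int(v)) for i,v in zip(r,gr) if abs(v)>=3 and abs(v)>=np.abs(np.diff(pr)[i-2:i+3]).max()])
E
python3 foot.py
```

```text
t 28.35 F Xb -0.7 Y 6.0 tipZ 21.0 force d,y,z -0.5 1.1 1.7
0 top [324. 166.] bot [324. 164.]; 10 top [323. 173.] bot [324. 167.]; 20 top [323. 186.] bot [323. 175.]; 30 top [323. 205.] bot [323. 189.]; 40 top [323. 231.] bot [323. 210.]; 50 top [322. 264.] bot [323. 238.]; 60 top [322. 302.] bot [322. 273.]; 70 top [322. 341.] bot [322. 311.]; 80 top [322. 378.] bot [322. 350.]; 90 top [322. 411.] bot [322. 387.]; 
315 [(157, -23), (177, -7), (188, 3), (191, -4), (314, -17), (346, 20), (378, -11)]
330 [(155, -19), (176, -8), (187, 4), (191, -3), (314, -17), (346, 14), (378, -10)]
346 [(155, -25), (177, -7), (188, 4), (191, -4), (231, -7), (239, 7), (314, -17), (346, 14), (368, -14), (378, 7)]
```

Emit:
send_rows(
  moves=[
    [0.5, 0, -0.2, 0],
    [0.5, 0, -0.2, 0],
    [0, 0, 0, 0],
    [0, 0, 0, 0],
  ],
)

```text
time: 28.9
tool_pos: [469.9, 250.7, -9.7]
tcp_rot: [-0.019, 1.571, -0.347]
contact_force: [-0.8, 0.1, 3.8]
grip_width: 30.4
```

```bash
python3 foot.py | grep -v top
```

```text
t 28.9 F Xb -1.1 Y 6.1 tipZ 20.1 force d,y,z -0.8 -0.2 3.8
315 [(158, -24), (177, -6), (188, 4), (191, -3), (314, -18), (346, 20), (378, -11)]
330 [(156, -19), (177, -7), (188, 4), (191, -4), (314, -16), (346, 14), (378, -9)]
346 [(156, -27), (177, -6), (188, 4), (192, -3), (232, -7), (241, 8), (314, -17), (346, 14), (370, -14), (378, 7)]
```

Seated: 3.8 N upward, so the finger touches both the upright and the foot. Now I tip through the balance point with the finger nested.

Emit:
send_rows(
  moves=[
    [-0.4, 0, 0.4, 0],
    [-0.2, 0, 0.4, 0],
    [-0.2, 0, 0.4, 0],
    [-0.2, 0, 0.4, 0],
    [-0.2, 0, 0.4, 0],
    [-0.2, 0, 0.4, 0],
    [-0.2, 0, 0.4, 0],
    [-0.2, 0, 0.4, 0],
  ],
)

```text
time: 29.95
tool_pos: [473.0, 249.6, -7.9]
tcp_rot: [-0.407, 1.571, -0.736]
contact_force: [-2.3, 1.1, 2.3]
grip_width: 30.1
```

```bash
python3 foot.py
```

```text
t 29.95 F Xb 2.2 Y 6.0 tipZ 21.9 force d,y,z -2.5 0.3 2.3
0 top [324. 159.] bot [324. 158.]; 10 top [323. 166.] bot [324. 160.]; 20 top [323. 179.] bot [323. 168.]; 30 top [323. 198.] bot [323. 182.]; 40 top [323. 223.] bot [323. 202.]; 50 top [322. 256.] bot [323. 230.]; 60 top [322. 293.] bot [322. 264.]; 70 top [322. 332.] bot [322. 302.]; 80 top [322. 369.] bot [322. 341.]; 90 top [322. 402.] bot [322. 378.]; 
315 [(167, -24), (181, -7), (195, 3), (199, -5), (314, -19), (346, 24), (378, -20)]
330 [(154, -24), (182, -7), (195, 3), (199, -5), (314, -18), (346, 19), (355, 3), (363, 6), (378, -18)]
346 [(153, -25), (182, -7), (195, 14), (200, -18), (237, -6), (243, 6), (314, -18), (346, 15), (354, 6), (362, 3), (369, -19), (377, 3)]
```

Emit:
send_rows(
  moves=[
    [-0.2, 0, 0.5, 0],
    [-0.2, 0, 0.5, 0],
    [-0.2, 0, 0.5, 0],
    [-0.2, 0, 0.5, 0],
    [-0.2, 0, 0.5, 0],
    [-0.2, 0, 0.5, 0],
    [-0.2, 0, 0.5, 0],
    [-0.2, 0, 0.5, 0],
  ],
)

```text
time: 31.0
tool_pos: [477.0, 248.4, -6.4]
tcp_rot: [0.307, 1.57, -0.021]
contact_force: [0.2, -0.5, 1.7]
grip_width: 30.4
```

```bash
python3 foot.py
```

```text
t 31.0 F Xb 6.3 Y 6.1 tipZ 23.4 force d,y,z 0.3 -0.4 1.7
0 top [324. 150.] bot [324. 150.]; 10 top [323. 156.] bot [324. 151.]; 20 top [323. 168.] bot [323. 158.]; 30 top [323. 186.] bot [323. 171.]; 40 top [323. 211.] bot [323. 191.]; 50 top [322. 243.] bot [323. 218.]; 60 top [322. 280.] bot [322. 251.]; 70 top [322. 319.] bot [322. 289.]; 80 top [322. 356.] bot [322. 328.]; 90 top [322. 389.] bot [322. 365.]; 
315 [(167, -24), (176, -5), (188, 3), (193, -10), (216, -5), (284, 4), (314, -20), (346, 30), (378, -26)]
330 [(162, -26), (193, -7), (204, 6), (209, -10), (216, -5), (284, 4), (314, -19), (346, 29), (378, -25)]
346 [(153, -17), (158, -11), (195, 8), (196, 8), (203, -10), (216, -5), (245, -6), (250, 6), (284, 4), (314, -20), (346, 30), (365, -25)]
```

```bash
python3 -c "
from path import *
p=None
for a,u in [(44,21.7),(45,26),(46,30),(47,34),(48,38),(50,43),(53,48),(56,51),(60,53),(65,55),(70,56),(75,56),(80,56),(85,56),(90,56),(93,56)]:
    q=B_on_foot(np.radians(a),u); print(a,u,q.round(1), (q-p).round(1) if p is not None else ''); p=q"
```

```text
44 21.7 [ 6.  22.7] 
45 26 [ 3.2 26. ] [-2.7  3.3]
46 30 [ 0.8 29.2] [-2.4  3.1]
47 34 [-1.5 32.4] [-2.3  3.2]
48 38 [-3.7 35.7] [-2.2  3.3]
50 43 [-5.8 40.3] [-2.1  4.6]
53 48 [-6.9 45.6] [-1.1  5.2]
56 51 [-6.5 49.3] [0.5 3.8]
60 53 [-4.3 52.7] [2.2 3.4]
65 55 [-0.9 56.4] [3.4 3.7]
70 56 [ 3.3 58.9] [4.2 2.5]
75 56 [ 8.1 60. ] [4.8 1.2]
80 56 [12.9 60.8] [4.8 0.7]
85 56 [17.8 61.1] [4.9 0.3]
90 56 [22.7 61. ] [ 4.9 -0.1]
93 56 [25.6 60.7] [ 2.9 -0.3]
```

Emit:
send_rows(
  moves=[
    [-1.6, 0, -1.3, 0],
    [-1.6, 0, -1.3, 0],
    [-1.6, 0, -1.2, 0],
    [-1.6, 0, -1.2, 0],
    [-1.6, 0, -1.2, 0],
    [-1.6, 0, -1.1, 0],
    [-1.6, 0, -1.1, 0],
    [-1.6, 0, -1.1, 0],
  ],
)

```text
time: 32.05
tool_pos: [467.6, 251.5, 6.5]
tcp_rot: [-1.043, 1.571, -1.371]
contact_force: [0.3, -0.2, -0.9]
grip_width: 30.5
```

```bash
python3 foot.py
```

```text
t 32.05 F Xb -3.5 Y 6.0 tipZ 36.3 force d,y,z 0.4 -0.1 -0.9
0 top [324. 169.] bot [324. 167.]; 10 top [324. 175.] bot [324. 170.]; 20 top [323. 187.] bot [324. 177.]; 30 top [323. 205.] bot [323. 190.]; 40 top [323. 228.] bot [323. 209.]; 50 top [323. 257.] bot [323. 234.]; 60 top [323. 290.] bot [323. 264.]; 70 top [323. 324.] bot [323. 298.]; 80 top [323. 357.] bot [323. 332.]; 90 top [323. 387.] bot [323. 365.]; 
315 [(221, -19), (243, -5), (289, 14), (296, 8), (314, -35), (346, 32), (378, -28)]
330 [(162, -5), (166, 3), (178, -7), (182, 4), (192, -7), (193, -7), (200, -17), (205, -7), (221, -7), (243, -5), (290, 5), (291, 5), (295, 13), (314, -33), (346, 31), (378, -26)]
346 [(158, -25), (221, -7), (243, -5), (262, -9), (267, 9), (293, 13), (314, -34), (346, 32), (366, -28)]
```

The bottom and top edges (rows 221 and 243) give about 47°, against 48° from the model, with the foot resting on the finger. Continuing the lowering arc.

Emit:
send_rows(
  moves=[
    [-1.3, 0, -0.6, 0],
    [-1.3, 0, -0.6, 0],
    [-1.3, 0, -0.5, 0],
    [-1.3, 0, -0.4, 0],
    [-1.3, 0, -0.3, 0],
    [-1.3, 0, -0.3, 0],
    [-1.3, 0, 0, 0],
    [-1, 0, 0.2, 0],
  ],
)

```text
time: 33.1
tool_pos: [465.4, 252.3, 16.6]
tcp_rot: [0.082, 1.571, -0.246]
contact_force: [0.9, 0.1, -0.1]
grip_width: 30.4
```

```bash
python3 foot.py
```

```text
t 33.1 F Xb -5.9 Y 6.1 tipZ 46.4 force d,y,z 0.9 0.4 -0.1
0 top [324. 171.] bot [324. 169.]; 10 top [324. 178.] bot [324. 172.]; 20 top [324. 189.] bot [324. 180.]; 30 top [323. 205.] bot [324. 192.]; 40 top [323. 227.] bot [323. 209.]; 50 top [323. 254.] bot [323. 233.]; 60 top [323. 285.] bot [323. 261.]; 70 top [323. 317.] bot [323. 292.]; 80 top [323. 347.] bot [323. 324.]; 90 top [323. 375.] bot [323. 354.]; 
315 [(229, -14), (233, -12), (237, -5), (259, -6), (281, 18), (286, 7), (314, -38), (346, 35), (378, -32)]
330 [(215, -14), (219, -7), (237, -7), (259, -6), (285, 21), (314, -36), (346, 33), (378, -30)]
346 [(157, -4), (168, -9), (171, 4), (172, 4), (175, 3), (182, -12), (186, 5), (196, -13), (200, -13), (237, -7), (259, -7), (270, -10), (273, 10), (285, 20), (314, -38), (346, 35), (357, -29), (373, 30), (378, -32)]
```

Emit:
send_rows(
  moves=[
    [-1.2, 0, 0.2, 0],
    [-1.2, 0, 0.3, 0],
    [-1.1, 0, 0.4, 0],
    [-1, 0, 0.5, 0],
    [-1, 0, 0.6, 0],
    [-1, 0, 0.7, 0],
    [-0.9, 0, 0.7, 0],
    [-0.8, 0, 0.8, 0],
  ],
)

```text
time: 34.15
tool_pos: [469.4, 250.9, 24.7]
tcp_rot: [-0.145, 1.571, -0.473]
contact_force: [1.8, -0.0, -0.7]
grip_width: 30.4
```

```bash
python3 foot.py
```

```text
t 34.15 F Xb -1.6 Y 6.1 tipZ 54.5 force d,y,z 1.7 0.5 -0.7
0 top [324. 162.] bot [324. 161.]; 10 top [324. 168.] bot [324. 163.]; 20 top [324. 178.] bot [324. 170.]; 30 top [324. 193.] bot [324. 181.]; 40 top [323. 214.] bot [324. 197.]; 50 top [323. 239.] bot [323. 219.]; 60 top [323. 268.] bot [323. 246.]; 70 top [323. 298.] bot [323. 275.]; 80 top [323. 328.] bot [323. 306.]; 90 top [323. 354.] bot [323. 335.]; 
315 [(226, -23), (250, -6), (253, 5), (274, 25), (314, -45), (346, 41), (378, -36)]
330 [(215, -21), (250, -6), (274, 25), (314, -43), (346, 39), (378, -34)]
346 [(207, -22), (250, -7), (253, 6), (275, 19), (314, -44), (347, 37), (378, -35)]
```

Emit:
send_rows(
  moves=[
    [-0.9, 0, 1, 0],
    [-0.9, 0, 1.1, 0],
    [-0.8, 0, 1.2, 0],
    [-0.7, 0, 1.2, 0],
    [-0.6, 0, 1.2, 0],
    [-0.5, 0, 1.2, 0],
    [-0.4, 0, 1.2, 0],
    [-0.3, 0, 1.2, 0],
  ],
)

```text
time: 35.2
tool_pos: [478.2, 247.9, 29.8]
tcp_rot: [-0.696, 1.571, -1.024]
contact_force: [1.1, -0.5, -0.7]
grip_width: 30.5
```

```bash
python3 foot.py
```

```text
t 35.2 F Xb 7.7 Y 6.0 tipZ 59.6 force d,y,z 1.2 -0.2 -0.7
0 top [324. 145.] bot [324. 145.]; 10 top [324. 150.] bot [324. 146.]; 20 top [324. 159.] bot [324. 151.]; 30 top [324. 173.] bot [324. 161.]; 40 top [324. 192.] bot [324. 176.]; 50 top [323. 216.] bot [323. 197.]; 60 top [323. 244.] bot [323. 223.]; 70 top [323. 274.] bot [323. 251.]; 80 top [323. 303.] bot [323. 281.]; 90 top [323. 330.] bot [323. 310.]; 
315 [(216, -24), (230, -11), (231, -11), (262, 8), (283, 27), (314, -45), (346, 41), (378, -36)]
330 [(211, -24), (230, -11), (231, -11), (262, 8), (283, 26), (314, -44), (346, 39), (378, -35)]
346 [(207, -16), (230, -11), (246, -8), (250, 8), (262, 7), (283, 27), (310, -29), (346, 40), (362, -25), (371, 26), (378, -35)]
```

Emit:
send_rows(
  moves=[
    [-0.3, 0, 1.2, 0],
    [-0.2, 0, 1.2, 0],
    [-0.2, 0, 1.2, 0],
    [-0.2, 0, 1.2, 0],
    [-0.1, 0, 1.2, 0],
    [-0.1, 0, 1.2, 0],
    [0, 0, 1.2, 0],
    [0, 0, 1.2, 0],
  ],
)

```text
time: 36.25
tool_pos: [487.2, 244.8, 30.9]
tcp_rot: [-1.497, 1.571, -1.825]
contact_force: [-0.8, -0.0, 0.1]
grip_width: 30.3
```

```bash
python3 foot.py
```

```text
t 36.25 F Xb 17.2 Y 6.0 tipZ 60.7 force d,y,z -0.8 -0.3 0.1
0 top [324. 128.] bot [324. 129.]; 10 top [324. 132.] bot [324. 129.]; 20 top [324. 140.] bot [324. 133.]; 30 top [324. 153.] bot [324. 142.]; 40 top [323. 171.] bot [324. 156.]; 50 top [323. 195.] bot [323. 176.]; 60 top [323. 223.] bot [323. 201.]; 70 top [323. 253.] bot [323. 230.]; 80 top [323. 282.] bot [323. 260.]; 90 top [323. 310.] bot [323. 289.]; 
315 [(204, -25), (217, -10), (255, 7), (276, 28), (314, -45), (346, 40), (377, -40)]
330 [(199, -23), (216, -10), (255, 7), (276, 26), (314, -43), (346, 39), (377, -41)]
346 [(195, -22), (216, -10), (236, -9), (240, 10), (255, 7), (276, 27), (295, -29), (305, 28), (314, -43), (346, 10), (354, 25), (377, -40)]
```

Emit:
send_rows(
  moves=[
    [0, 0, 0.8, 0],
    [0, 0, 0.8, 0],
    [0, 0, 0.8, 0],
    [0, 0, 0.6, 0],
    [0, 0, 0, 0],
  ],
)

```text
time: 36.92
tool_pos: [490.1, 243.8, 30.9]
tcp_rot: [-0.62, 1.571, -0.948]
contact_force: [-0.5, -0.7, -0.0]
grip_width: 30.2
```

```bash
python3 foot.py
```

```text
t 36.92 F Xb 20.2 Y 6.0 tipZ 60.7 force d,y,z -0.3 -0.9 -0.0
0 top [324. 123.] bot [324. 123.]; 10 top [324. 126.] bot [324. 123.]; 20 top [324. 134.] bot [324. 127.]; 30 top [324. 147.] bot [324. 136.]; 40 top [323. 165.] bot [324. 150.]; 50 top [323. 188.] bot [323. 170.]; 60 top [323. 216.] bot [323. 194.]; 70 top [323. 246.] bot [323. 223.]; 80 top [323. 276.] bot [323. 253.]; 90 top [323. 304.] bot [323. 283.]; 
315 [(199, -25), (212, -10), (249, 7), (269, 28), (314, -45), (346, 40), (373, -44), (378, 6)]
330 [(195, -25), (212, -11), (249, 6), (269, 26), (314, -43), (346, 39), (373, -45), (378, 7)]
346 [(190, -23), (212, -10), (230, -9), (234, 9), (248, 6), (269, 27), (291, -28), (301, 28), (314, -44), (350, 25), (373, -43), (378, 6)]
```

The foot has stopped moving with the finger, so the bracket is down, but it seems to have slid back some. I'll clear upward and look.

Emit:
send_rows(
  moves=[
    [0, 0, 1, 0],
    [-10, 0, 1, 0],
    [-20, 0, 0, 0],
    [-30, 0, 0, 0],
    [-40, 0, 0, 0],
    [-40, 0, 0, 0],
    [-30, 0, 0, 0],
    [0, 0, 0, 0],
  ],
)

```text
time: 37.98
tool_pos: [493.3, 243.7, 204.1]
tcp_rot: [0.634, 1.565, 0.306]
contact_force: [-0.1, 0.8, -0.3]
grip_width: 30.2
```

Run:
```python
from h import *
o=get_obs();print(o['time'],o['tool_pos'])
s=snap('scene','scene5')['image'][115:265,230:430,::-1]
snap('top','top5')
w=snap('wrist','wrist5')['image'][:,:,::-1]
cv2.imwrite('pics/s5.png',np.hstack([cv2.resize(s,(480,360),interpolation=cv2.INTER_CUBIC),cv2.resize(w,(320,240))[:, :].repeat(1,0) if 0 else cv2.copyMakeBorder(cv2.resize(w,(320,240)),0,120,0,0,cv2.BORDER_CONSTANT)]))
```

```text
37.975 [493.30040393 243.69010158 204.11866809]
```

View pics/s5.png

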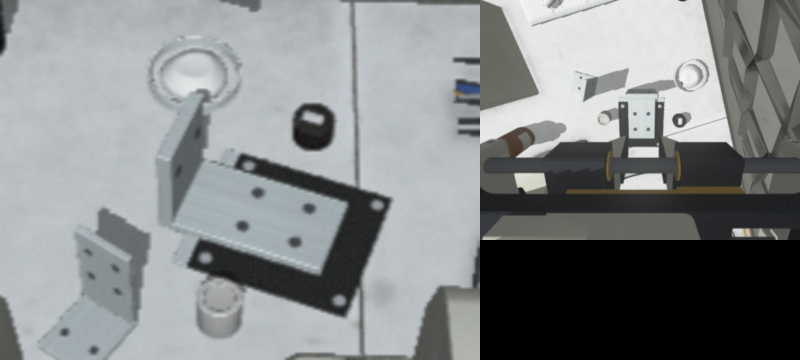

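The last picture shows the bracket lying square on its back, foot up, with the heel overhanging behind the edge. The heel's right corner is at (172,226), the edge runs (230,150)–(178,265), and the bystanders are in place. Now I measure the overhang.

```bash
cat > over.py <<'E'
from h import *
import sys
c=load(sys.argv[1] if len(sys.argv)>1 else 'scene5')
d=np.array([.947,-.322]);y=np.array([.322,.947]);O=np.array([481.5,240.4])
def S(x,yy,z): 
    X=ray(c,[[230+x/2.4,115+yy/2.4]],z)[0,:2]-O; return (X@d).round(1),(X@y).round(1)
print('edge L,R',S(230,150,5),S(178,265,5)); print('heel R low',S(172,226,5)); print('foot top R back/L back',S(158,155,80),S(193,95,80))
print('upright far end R,L',S(320,270,13),S(348,205,13),'board far',S(346,316,5),S(391,198,5))
E
python3 over.py
```

```text
edge L,R (np.float64(0.9), np.float64(51.6)) (np.float64(3.0), np.float64(-53.1))
heel R low (np.float64(-12.6), np.float64(-24.7))
foot top R back/L back (np.float64(-19.9), np.float64(-26.8)) (np.float64(-17.5), np.float64(28.1))
upright far end R,L (np.float64(93.7), np.float64(-28.3)) (np.float64(94.6), np.float64(29.4)) board far (np.float64(119.7), np.float64(-51.3)) (np.float64(119.2), np.float64(51.9))
```

The heel overhangs about 20 mm, from the far end at 94 mm and the foot back at −19 mm. I'll slide it forward with the fingers against the outside of the standing foot, no lifting.

Emit:
send_rows(
  moves=[
    [0, 0, -10, 0],
    [0, -5, -25, 0],
    [0, 0, -25, 0],
    [0, 0, -8, 0],
    [25, 0, 0, 0],
    [40, 0, 0, 0],
    [40, 0, 0, 0],
    [40, 0, 0, 0],
  ],
)

```text
time: 39.12
tool_pos: [426.1, 260.3, 54.4]
tcp_rot: [-0.175, 1.571, -0.503]
contact_force: [-0.4, -0.2, 0.4]
grip_width: 30.1
```

Emit:
send_rows(
  moves=[
    [25, 0, 0, 0],
    [0, 0, 0, 0],
    [0, 0, 0, 0],
  ],
)

```text
time: 39.5
tool_pos: [426.7, 260.6, 31.6]
tcp_rot: [0.62, 1.57, 0.292]
contact_force: [0.1, 0.1, 0.1]
grip_width: 30.1
```

```bash
python3 foot.py | grep F
```

```text
t 39.5 F Xb -45.2 Y 1.5 tipZ 61.4 force d,y,z 0.1 0.1 0.1
```

Emit:
send_rows(
  moves=[
    [14, 0, 0, 0],
    [14, 0, 0, 0],
    [0, 0, 4, 0],
    [0, 0, 5, 0],
    [0, 0, 5, 0],
    [0, 0, 3, 0],
    [0, 0, 2, 0],
    [0, 0, 2, 0],
  ],
)

```text
time: 40.55
tool_pos: [445.9, 253.6, 3.0]
tcp_rot: [-0.429, 1.571, -0.757]
contact_force: [-0.4, 0.3, 0.6]
grip_width: 30.2
```

Emit:
send_rows(
  moves=[
    [0, 0, 2, 0],
    [0, 0, 2, 0],
    [0, 0, 2, 0],
    [0, 0, 2, 0],
    [0, 0, 2, 0],
    [0, 0, 2, 0],
    [0, 0, 2, 0],
    [0, 0, 2, 0],
  ],
)

```text
time: 41.55
tool_pos: [461.1, 248.4, 2.9]
tcp_rot: [-1.649, 1.571, -1.977]
contact_force: [-3.0, 0.4, 2.2]
grip_width: 30.2
```

```bash
python3 foot.py | grep F
```

```text
t 41.55 F Xb -8.7 Y 1.0 tipZ 32.7 force d,y,z -2.9 -0.6 2.2
```

Emit:
send_rows(
  moves=[
    [0, 0, 1.5, 0],
    [0, 0, 1.5, 0],
    [0, 0, 1.5, 0],
    [0, 0, 1.5, 0],
    [0, 0, 0, 0],
    [0, 0, -3, 0],
    [0, 0, -10, 0],
    [0, 0, -15, 0],
  ],
)

```text
time: 42.6
tool_pos: [439.5, 255.7, 2.9]
tcp_rot: [0.419, 1.57, 0.09]
contact_force: [-0.1, 0.1, 0.1]
grip_width: 30.2
```

Emit:
send_rows(
  moves=[
    [-20, 0, -5, 0],
    [-35, 0, 0, 0],
    [-40, 0, 0, 0],
    [-40, 0, -5, 0],
    [-40, 0, -5, 0],
    [-20, 0, 0, 0],
    [0, 0, 0, 0],
  ],
)

```text
time: 43.48
tool_pos: [425.9, 261.0, 199.1]
tcp_rot: [0.703, 1.567, 0.375]
contact_force: [-0.7, -0.1, 0.0]
grip_width: 30.3
```

```bash
cat > chk.py <<'E'
from h import *
print(get_obs()['time'],get_obs()['tool_pos'],get_obs()['contact_force'].round(1))
d=np.array([.947,-.322]);y=np.array([.322,.947]);O=np.array([481.5,240.4])
for n,c in (('scene5',load('scene5')),('now',snap('scene','scene6')),('top',snap('top','top6'))):
    g=cv2.cvtColor(c['image'],cv2.COLOR_RGB2GRAY).astype(np.float32)
    for yy in (-20,0,20):   # bright upright -> dark board transition along board x, on z=13 plane
        xs=np.arange(60,118,.5); px=proj(c,np.array([np.r_[O+x*d+yy*y,13] for x in xs])).astype(np.float32)
        v=cv2.remap(g,px[:,:1],px[:,1:],cv2.INTER_LINEAR).ravel(); k=np.gradient(cv2.blur(v.reshape(-1,1),(1,5)).ravel()); print(n,yy,'far end',xs[k.argmin()],round(float(k.min())),end=' ')
    for x in (30,80):       # dark->bright->dark across
        ys=np.arange(-50,50,.5); px=proj(c,np.array([np.r_[O+x*d+q*y,13] for q in ys])).astype(np.float32)
        v=cv2.remap(g,px[:,:1],px[:,1:],cv2.INTER_LINEAR).ravel(); k=np.gradient(cv2.blur(v.reshape(-1,1),(1,5)).ravel()); print('sides',ys[k.argmax()],ys[k.argmin()],end=' ')
    print()
E
python3 chk.py
```

```text
43.475 [425.87324572 261.03408978 199.14018665] [-0.7 -0.1  0. ]
scene5 -20 far end 93.5 -16 scene5 0 far end 93.5 -17 scene5 20 far end 93.5 -16 sides -32.0 31.5 sides 46.0 32.0 
now -20 far end 110.5 -16 now 0 far end 110.5 -17 now 20 far end 110.5 -17 sides 46.5 31.0 sides 46.0 32.0 
top -20 far end 110.5 -14 top 0 far end 110.0 -16 top 20 far end 110.5 -15 sides -29.5 14.0 sides -29.5 31.0
```

Both cameras put the far end at 110–110.5 mm, equal across the width. So the bracket is square and flat with its heel about 5 mm behind the edge, and the arm is 150 mm clear above. Handing in.

Emit:
send_rows(
  moves=[
    [0, 0, 0, 0],
    [0, 0, 0, 0],
  ],
)

```text
time: 43.82
tool_pos: [425.5, 260.2, 196.9]
tcp_rot: [-2.369, 1.569, -2.697]
contact_force: [-0.0, 0.4, 0.4]
grip_width: 30.5
```

```bash
python3 chk.py | tail -1; python3 -c "
from plant import close_job; print(close_job())"
```

```text
top -20 far end 110.5 -14 top 0 far end 110.0 -16 top 20 far end 110.5 -15 sides -29.5 12.0 sides -29.5 31.0 
the job is handed in; nothing more can be done
None
```

I handed the job in at about 44 s. The bracket is on its back on the board, foot up, heel about 5 mm short of the edge. I can't rule out a small drop at the end of the lowering.

**What I did**
- I pushed the bracket by its foot end until it stopped against the board edge, square to about 1°.
- With the fingertips inside the L, I tipped it to 25°, settled into the corner, and carried it through the balance point with the foot resting on the fingers.
- The bracket slid back during the lowering and ended with its heel about 20 mm behind the edge. I then slid it forward about 17 mm by pushing the outside of the standing foot, without gripping or lifting.

**Last checks**
- The scene and top cameras both put the far end 110–110.5 mm along the board, equal across the width, so it lies flat and square. Given uncertainty in where the edge is, the heel gap could be 4–7 mm.
- The arm is well clear above and reads no contact force.
- I last saw the bystanders undisturbed in the picture taken before the forward slide. I didn't view them again after it.

**What disagreed or went wrong**
- **Fingertip height:** the real fingertips are 30 mm higher than the reported TCP. My first push passed over the foot without touching it. I found the offset by touching the bench, which reached 44 N at the wrist because I sent those steps together.
- **Sudden end to the lowering:** the tracked angle matched my model to within about 2° up to 75°. Between there and lying flat the bracket slid back about 15 mm, and I couldn't see whether it stayed supported all the way down.

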